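Prop the sprung parts chest and stack its plates

ROBOT

A 6-joint arm with a two-finger parallel gripper is mounted at the origin on the work surface. World frame = base frame: x ahead of the robot, y to its left, z up, the work surface at z = 0. Lengths are in m, angles in rad, forces in N, time in s.
With the tool pointing down it reaches from about 0.375 to 0.975 m from the base axis. Payload 3.8 kg.
Tool frame: the origin (TCP) lies at the very end of the fingers, on their centre line; the grasp point (between the pads) lies 19 mm behind it; x points along the fingers, y is the direction in which the jaws open and shut, and the axes are right-handed (so a half turn about x gives the same grasp; the last joint's range is limited). The gripper opens to 88 mm and grips with 3 to 60 N. Pads are 18 mm wide; open, the fingers measure 123 mm over their backs; the gripper's body (75 mm by 187 mm) begins 45 mm behind the grasp point.
Start: joints at [-1.195, 0.264, 1.604, -0, 1.274, -0.037], TCP at [0.271, -0.618, 0.213] pointing down, gripper open.
Joint ranges: [-2.63, 2.63], [-0.94, 2.18], [0.31, 2.57], [-1.31, 4.45], [0, 2.66], [-2.55, 2.55]. Speed limits (rad/s): [2.57, 2.57, 3.14, 3.14, 3.14, 3.14].

INTERFACE

Orientations are given as a unit quaternion [x, y, z, w].
In Python, from cell import * gives the robot as it stands. The module is installed in compiled form; this text tells all that it offers.
- The arm moves only by the tool carry_out, never from a script. Its argument "commands" is a list of rows, each a list of 6 numbers: the shift along the tool's x, y, z in m, then the turn, a rotation vector about the tool's x, y, z in degrees. In form: [[dx, dy, dz, rx, ry, rz], ...]. A call has 1 to 5 rows; each row is the pose to reach, as a shift and turn from the pose measured when the call began, along the tool's axes at that moment; what a row does not reach only later rows make up. A row lasts 1/10 s, in which the tool goes at most 50 mm and 8.59 degrees, less where a joint would pass 70% of its speed; a pose out of reach is approached as far as the arm can. A call with a gripper value outside its range is refused whole. "jaw" is the opening, from 0 (shut) to 1 (fully open), set as the call begins (left out, the last holds). The fingers move at their own pace and stop on an object; "squeeze" is the grip in N (left out, the last holds). Time passes only in rows, so rows that repeat a pose let the fingers close. It gives the time, the measured TCP pose, the force and the opening at its end, in the units of the state.
- read_state(): the state, without advancing time (a new reading comes with each control period).
- camera(name): name is "side" or "top" or "wrist"; returns a dict with "img" (400x640x3 uint8, blue, green, red), "fx", "fy", "cx", "cy" (pixels), "cam_to_world" (4x4, takes a point from camera to world coordinates); the wrist camera has in their place "T_tool_cam" (4x4, takes a point from camera to tool coordinates, whose origin is the TCP and whose axes are the tool frame's). Camera axes: x right, y up, looking along -z (the intrinsics and any distortion apply to the point x, -y, -z); pixel columns grow to the right and rows downward; lengths in m; the calibration is good to about 2 mm. A picture is of the moment at which its call begins: read the wrist's pose just before it. There is no depth.
- job_done(): hands the job in, once; it reports no verdict.
The state is a dict: "clock": time; "joint_pos": joint angles; "qd": joint speeds; "joint_torque": joint torques, N m; "eef_pos": TCP position; "eef_rot": TCP orientation; "contact_force": force on the tool from outside, world axes, zero at the start; "moment": the same for the moment, N m; "opening": finger opening in m.
Only numpy, scipy, OpenCV 4.12 (cv2) and the standard library are available. Lean on these libraries where they do the work, as an engineer would, in place of code of your own. Each camera call takes 0.05 s, during which the arm holds its last target.

TASK

The lid of the green parts chest is sprung and creeps shut by itself: open it, prop it with the orange wedge standing thin end down in the well at the end of the chest, and let go. With the lid propped, take out every aluminium plate in the chest and stack them squarely, edges in line, in the outlined rectangle on the pile board. Then put the wedge back upright, thin end down, in its grey stand, see the lid fully shut and the pile still square, and leave the tin, the wood offcut and the hammer where they are.

Things in the scene. Friction and masses are not known exactly. Their poses are not given: they have to be found in the camera images.
- chest: fixed green chest; origin: centre of underside, x away from robot, y left. Spans x -73..73, y -234..234 mm; rim at 80, inner floor at 35 mm, walls 8. Three plate compartments at y -158, -53, 52 mm, each 76 mm wide and 130 deep (x), parted by wooden ribs 20 mm high; ribs stop at x -27..27, leaving at least 22 mm beside a plate for each finger. Prop well at the +y end (well)
- lid (a joint): lid angle, rad: 0 shut, 1.57 upright, 2.1 fully open (stop). Hinged on the chest's far (+x) rim, swings up and away from the robot. Sprung and heavily damped: left alone it creeps shut at 0.03 to 0.07 rad/s (over 10 s from fully open to upright, about 40 s to shut); swinging it at 0.3 rad/s takes about 11 N at the handle
- lid_hinge (a point): point on the hinge line, at chest x 66, y 0, height 81 mm, in the plane of the lid's underside. The lid is 10 mm thick, 472 mm wide and reaches 147 mm from the hinge; axes turn with the lid (y along the hinge, -x towards the handle, z out of its outer face)
- lid_handle (a point): middle of the lid's round steel handle bar: 10 mm thick, 90 mm long along y, 40 mm ahead of the lid's front edge, 187 mm from the hinge and 6 mm over the plane of the underside. Can be pinched from above, fingers either side in x; it turns between the fingers as the lid swings
- well (a point): where the wedge's foot centre should stand on the well's floor: chest x 41, y 201, height 35 mm; chest axes. The well is a pocket 45 mm deep below the rim, 50 mm long in y; in x from 27 (flat wall) to 65 mm at the rim, 27 to 55 at the floor (sloped back). With the wedge in it, flat face to the robot (-x), the lid rests on the wedge's head at about 1.5 to 1.65 rad
- wedge_mid (a point): loose orange wooden wedge, 0.18 kg, 170 mm high, 40 wide (y); this point is half-way up, z up. Flat upright face at x -20 mm from here; the other face slopes: 24 mm thick at the foot (x -20..4), 54 at the head (x -20..34). The y faces are parallel; a good grasp is across them, 60 mm above this point and at x 2 mm
- wedge_foot (a point): centre of the underside of the wedge's foot (24 x 40 mm), same axes as wedge_mid: 85 mm below it and at x -8 mm
- stand_floor (a point): floor of the grey open stand (fixed) where the wedge is kept, 8 mm over the bench; the pocket is 36 mm (x) by 50 mm (y), 42 mm deep, walls 8 mm; x, y along its sides. The wedge's foot starts at x -4 mm from this point, with their axes parallel
- pile_spot (a point): centre of the white 68 x 60 mm rectangle with red edges on the pile board (fixed, 100 x 130 x 4 mm), at its upper face, 4 mm over the bench; x along the 68 mm side, y along the 60 mm side
- plate0_mid (a point): bright aluminium plate 68 x 60 x 10 mm with four dark dots, 0.16 kg; this point is its centre (5 mm over its underside), x along the 68 mm side, y along the 60 mm side, z up out of its face. It starts lying in its own compartment of the chest. It may be absent (None)
- plate1_mid (a point): bright aluminium plate 68 x 60 x 10 mm with four dark dots, 0.16 kg; this point is its centre (5 mm over its underside), x along the 68 mm side, y along the 60 mm side, z up out of its face. It starts lying in its own compartment of the chest. It may be absent (None)
- plate2_mid (a point): bright aluminium plate 68 x 60 x 10 mm with four dark dots, 0.16 kg; this point is its centre (5 mm over its underside), x along the 68 mm side, y along the 60 mm side, z up out of its face. It starts lying in its own compartment of the chest. It may be absent (None)
- plate0: the same plate; origin at the centre of its underside
- plate1: the same plate; origin at the centre of its underside
- plate2: the same plate; origin at the centre of its underside
- tin: bystander: blue tin, 76 mm across, 110 mm high; origin at the centre of its underside
- offcut: bystander: wood block 90 x 50 x 35 mm; origin at the centre of its underside
- hammer: bystander: hammer lying on the bench to the left of the chest; origin under its middle
- wedge: the same wedge; origin at wedge_foot
Not all that is in view belongs to the job. Of the things that look like the part that bears stand_floor, the smallest one is meant. Leave any yellow look-alike of the part that bears pile_spot alone.

How it is judged:
On the way, in this order (a step that is already met when the one before it is completed fails the run):
1. the lid stands open against the wedge in the well, and the gripper has let go (horizontal distance between wedge_foot and well below 0.02 m and height (world z) of wedge_foot below 0.06 m and angle between wedge_mid's own z axis and vertical below 0.3 rad and value of joint lid above 1.2 rad and velocity of joint lid between -0.012 and 0.012 rad/s and contact force between the fingers and anything else below 0.3 N), for 0.4 s.
2. all plates are stacked squarely on the outlined rectangle while the wedge still props the lid (horizontal distance between each of plate0_mid, plate1_mid, plate2_mid and pile_spot below 0.01 m and angle between the x axis of each of plate0_mid, plate1_mid, plate2_mid and the x axis of pile_spot, either way round below 0.12 rad and angle between each of plate0_mid, plate1_mid, plate2_mid's own z axis and vertical below 0.06 rad and horizontal distance between plate0_mid and plate1_mid below 0.008 m and horizontal distance between each of plate0_mid, plate1_mid and plate2_mid below 0.008 m and linear speed of each of plate0, plate1, plate2 below 0.02 m/s and horizontal distance between wedge_foot and well below 0.02 m and height (world z) of wedge_foot below 0.06 m and angle between wedge_mid's own z axis and vertical below 0.3 rad and value of joint lid above 1.2 rad and contact force between the fingers and anything else below 0.3 N), for 0.3 s.
At the end, for the whole second after the job is handed in: plates flat in one pile: centres within 10 mm of the outlined rectangle's and 8 mm of each other, sides within 0.12 rad; wedge thin end down on its stand's floor, foot within 20 mm of its centre, tilt under 0.25 rad; lid under 0.04 rad; all released and at rest (horizontal distance between each of plate0_mid, plate1_mid, plate2_mid and pile_spot below 0.01 m and angle between the x axis of each of plate0_mid, plate1_mid, plate2_mid and the x axis of pile_spot, either way round below 0.12 rad and angle between each of plate0_mid, plate1_mid, plate2_mid's own z axis and vertical below 0.06 rad and horizontal distance between plate0_mid and plate1_mid below 0.008 m and horizontal distance between each of plate0_mid, plate1_mid and plate2_mid below 0.008 m and linear speed of each of plate0, plate1, plate2, wedge below 0.02 m/s and value of joint lid below 0.04 rad and horizontal distance between wedge_foot and stand_floor below 0.02 m and height (world z) of wedge_foot below 0.025 m and angle between wedge_mid's own z axis and vertical below 0.25 rad); the robot touches nothing.
It fails at once if the tin is disturbed (moved more than 30 mm) (distance of tin from where it was at the start of the episode above 0.03 m).
It fails at once if the offcut is disturbed (moved more than 30 mm) (distance of offcut from where it was at the start of the episode above 0.03 m).
It fails at once if the hammer is disturbed (moved more than 30 mm) (distance of hammer from where it was at the start of the episode above 0.03 m).
Of plate0, plate1, plate2 only 2 to 3 are there at a start; the rules pass over those that are not, and their reading is None.
At some moment in a run one of plate0, plate1, plate2 may be knocked a few centimetres aside while the robot is not near it.
It also fails if it takes over 210 s, if anything falls off the work surface, if the arm or the gripper's body presses on something with over 40 N, if the wrist force passes 120 N, or if a joint passes its speed limit or range.

## Working session

There is one attempt and no reset: what is moved stays moved. The work goes in short steps, Python scripts to look and compute and a tool call to move; the robot and the scene stay as the last step left them, time stands still between calls to the robot, and variables do not carry over. Pictures are saved under pics/ and viewed, and the job is handed in when it is done.

Besides the shell and the picture viewer there is one more tool, called after "Request:" as name([rows], argument=value, ...), one row to a line, values as JSON. carry_out: Moves the arm, as the interface text tells. Its arguments: {"type":"object","properties":{"commands":{"type":"array","items":{"type":"array","items":{"type":"number"}}},"jaw":{"type":"number"},"squeeze":{"type":"number"}},"required":["commands"]}

```bash
ls; mkdir -p pics
python3 - <<'E'
from cell import *
import cv2
s=read_state(); print(s)
for n in ["side","top","wrist"]:
    c=camera(n); cv2.imwrite(f"pics/a_{n}.png",c["img"])
    print(n,{k:v for k,v in c.items() if k!="img"})
E
```

```text
pics
{'clock': 0.0, 'joint_pos': array([-1.19487524e+00,  2.64741764e-01,  1.60531078e+00,  2.05797746e-05,
        1.27372382e+00, -3.68765815e-02]), 'qd': array([ 6.69065891e-04, -5.95989937e-05,  2.94818722e-04,  7.29790479e-04,
       -6.57699247e-05,  1.00737976e-04]), 'joint_torque': array([-1.39339973e-04, -5.02109098e+01, -3.56872594e+01,  7.29588582e-02,
        2.93218007e-02, -1.81404848e-04]), 'eef_pos': array([ 0.2705371 , -0.61759754,  0.21122989]), 'eef_rot': array([-0.69197526, -0.14567198,  0.69222206, -0.14414765]), 'contact_force': array([-0.11767905, -0.53752979,  0.00206522]), 'moment': array([-0.00607072,  0.00828459, -0.01294279]), 'opening': 0.08833248269321967}
side {'fx': 478.41251102611506, 'fy': 478.41251102611506, 'cx': 322.152853638612, 'cy': 193.5793703795831, 'cam_to_world': array([[-0.82348391,  0.31477436, -0.47200779, -0.22230877],
       [-0.56702018, -0.48454779,  0.66610927,  0.94956457],
       [-0.01903621,  0.8161682 ,  0.57750072,  0.92936757],
       [ 0.        ,  0.        ,  0.        ,  1.        ]])}
top {'fx': 392.0731963968864, 'fy': 392.0731963968864, 'cx': 319.0480600209224, 'cy': 199.0273358640142, 'cam_to_world': array([[ 0.02939079,  0.98439864, -0.17348055,  0.28418902],
       [-0.99933714,  0.02520818, -0.0262647 , -0.03225595],
       [-0.02148181,  0.17413749,  0.98448701,  1.07101943],
       [ 0.        ,  0.        ,  0.        ,  1.        ]])}
wrist {'fx': 301.231595639768, 'fy': 301.231595639768, 'cx': 315.3966063207141, 'cy': 198.8903709713294, 'T_tool_cam': array([[-1.73801839e-03,  3.02461458e-01, -9.53160032e-01,
        -1.72289140e-01],
       [ 9.99998476e-01,  6.83450754e-04, -1.60654893e-03,
         3.55737643e-04],
       [ 1.65518809e-04, -9.53161371e-01, -3.02462185e-01,
        -7.76711918e-02],
       [ 0.00000000e+00,  0.00000000e+00,  0.00000000e+00,
         1.00000000e+00]])}
```

View pics/a_top.png

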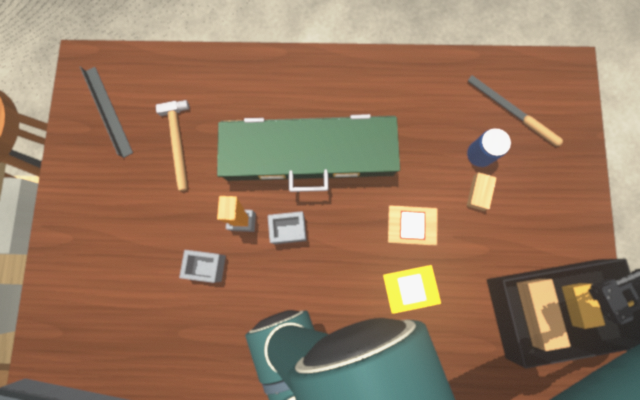

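View pics/a_side.png

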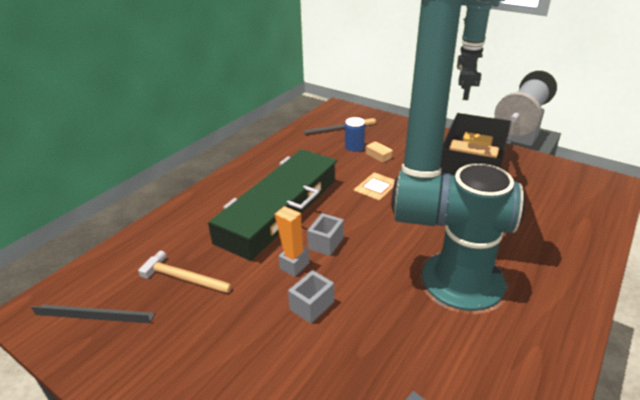

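View pics/a_wrist.png

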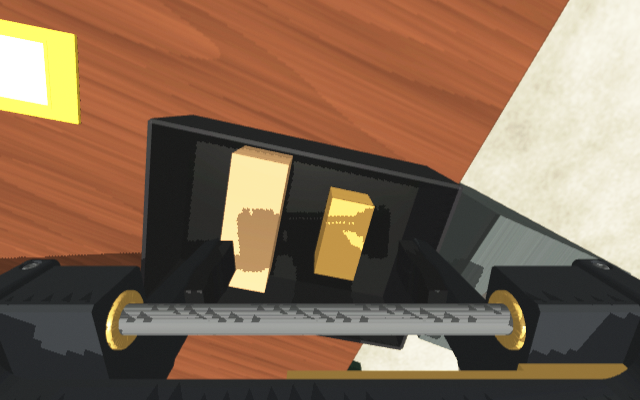

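The top view shows three grey stands: one at (240,218) holding the orange wedge, empty ones at (287,228) and (203,266). The wedge's stand looks smallest, so it is the one meant. There are two boards: the wooden board at (413,225) with a red-edged white rectangle is meant, and the yellow one at (412,288) is the look-alike. Next I'll confirm both in an enlarged crop and measure.

```bash
cat > h.py <<'E'
from cell import *
import numpy as np, cv2
from scipy.spatial.transform import Rotation as R
def pose(s=None):
    s=s or read_state(); T=np.eye(4); T[:3,:3]=R.from_quat(s["eef_rot"]).as_matrix(); T[:3,3]=s["eef_pos"]; return T
def shot(n,T=None):
    if n=="wrist":
        T=pose(); c=camera(n); c["cam_to_world"]=T@c["T_tool_cam"]
    else: c=camera(n)
    return c
def px2w(c,uv,z):
    uv=np.atleast_2d(np.asarray(uv,float)); M=c["cam_to_world"]
    d=np.c_[(uv[:,0]-c["cx"])/c["fx"],-(uv[:,1]-c["cy"])/c["fy"],-np.ones(len(uv))]@M[:3,:3].T
    o=M[:3,3]; t=(z-o[2])/d[:,2]; return o+t[:,None]*d
def w2px(c,P):
    P=np.atleast_2d(P); M=np.linalg.inv(c["cam_to_world"]); q=P@M[:3,:3].T+M[:3,3]
    return np.c_[c["cx"]+c["fx"]*q[:,0]/-q[:,2], c["cy"]-c["fy"]*q[:,1]/-q[:,2]]
def rect(mask):
    cs,_=cv2.findContours(mask.astype(np.uint8),cv2.RETR_EXTERNAL,cv2.CHAIN_APPROX_NONE)
    k=max(cs,key=cv2.contourArea); return k[:,0,:].astype(float)
def wrect(c,cont,z):
    w=px2w(c,cont,z)[:,:2]; return cv2.minAreaRect((w*1000).astype(np.float32))
E
python3 - <<'E'
from h import *
c=shot("top"); im=c["img"]
cv2.imwrite("pics/b_top.png",cv2.resize(im[190:315,170:450],None,fx=2.8,fy=2.8,interpolation=cv2.INTER_CUBIC))
hsv=cv2.cvtColor(im,cv2.COLOR_BGR2HSV); H,S,V=[hsv[...,i].astype(int) for i in range(3)]
g=(H>55)&(H<90)&(S>60); g[:, :200]=0; g[200:]=0;g[:,420:]=0
print("chest lid z.091",wrect(c,rect(g),0.091))
w=(S<60)&(V>180); w[:, :390]=0; w[:,435:]=0; w[:205]=0; w[250:]=0
print("white",wrect(c,rect(w),0.004))
print(rect(g).min(0),rect(g).max(0),rect(w).min(0),rect(w).max(0))
o=(H>8)&(H<22)&(S>150)&(V>190); o[:,:210]=0;o[:,260:]=0;o[:190]=0;o[240:]=0
k=rect(o); print("wedge top",k.min(0),k.max(0),wrect(c,k,0.178))
s=(S<60)&(V>60)&(V<200); 
for b in [(225,262,200,240),(262,312,205,250),(175,232,242,290)]:
    m=np.zeros_like(s); m[b[2]:b[3],b[0]:b[1]]=s[b[2]:b[3],b[0]:b[1]]
    k=rect(m); print("stand",k.min(0),k.max(0),wrect(c,k,0.05))
# handle
E
```

```text
chest lid z.091 ((635.8410034179688, -103.18665313720703), (52.72930908203125, 197.15420532226562), 9.06566047668457)
white ((407.77801513671875, -259.39935302734375), (62.14244842529297, 70.13616180419922), 87.993896484375)
[321. 119.] [395. 146.] [401. 212.] [424. 238.]
wedge top [226. 220.] [228. 220.] ((387.0813903808594, 202.14749145507812), (3.4719703307928285e-06, 4.631742000579834), 1.5343836545944214)
stand [226. 210.] [254. 231.] ((401.5670471191406, 200.7177276611328), (55.562965393066406, 74.38835144042969), 1.5688856840133667)
stand [268. 211.] [306. 243.] ((386.7845458984375, 77.90382385253906), (78.41218566894531, 96.48464965820312), 7.5879340171813965)
stand [179. 250.] [224. 282.] ((280.15191650390625, 292.25604248046875), (110.03269958496094, 75.0345687866211), 84.65463256835938)
```

View pics/b_top.png

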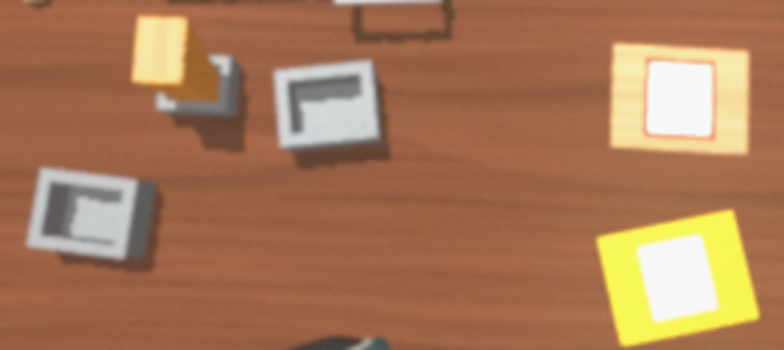

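The crop confirms it: the stand with the wedge is the smallest of the three, and the wooden board with the red-edged rectangle is the pile board. Next I'll work out the chest and handle pose.

Run:
```python
from h import *
c=shot("top"); im=c["img"]
cv2.imwrite("pics/c_top.png",cv2.resize(im[105:205,205:410],None,fx=3.9,fy=3.9,interpolation=cv2.INTER_CUBIC))
print(im[150,300],im[130,230],im[172,300])
b=im.astype(int); g=(b[...,1]>b[...,2]+8)&(b[...,1]<140); g[:, :205]=0; g[205:]=0;g[:,412:]=0
k=rect(g); r=cv2.approxPolyDP(k.astype(np.int32)[:,None],4,True)[:,0]; print(r)
print(px2w(c,r,0.091).round(4))
print(wrect(c,k,.091))
h=(b.min(-1)>150)&(b.max(-1)-b.min(-1)<50); h[:, :280]=0;h[:,335:]=0;h[:165]=0;h[200:]=0
k=rect(h);print(k.min(0),k.max(0)); 
ys=[(x,np.nonzero(h[:,x])[0]) for x in range(290,330,4)]; print([(x,y.min(),y.max()) for x,y in ys if len(y)])
print(px2w(c,[[291,187],[309,187],[327,187]],0.087))
w=(b.min(-1)>190); w[:, :390]=0; w[:,435:]=0; w[:205]=0; w[250:]=0
r=cv2.boxPoints(wrect(c,rect(w),.004)); print(r)
```

```text
[123 155 120] [128 158 126] [122 152 119]
[[398 169]
 [328 173]]
[[ 0.5402 -0.2061  0.091 ]
 [ 0.5253 -0.0271  0.091 ]]
((531.529541015625, -116.67803192138672), (6.009114742279053, 179.58258056640625), 3.5997977256774902)
[289. 169.] [327. 190.]
[(290, np.int64(170), np.int64(190)), (294, np.int64(187), np.int64(190)), (298, np.int64(187), np.int64(190)), (302, np.int64(187), np.int64(190)), (306, np.int64(187), np.int64(190)), (310, np.int64(187), np.int64(190)), (314, np.int64(187), np.int64(190)), (318, np.int64(187), np.int64(190)), (322, np.int64(187), np.int64(190)), (326, np.int64(169), np.int64(189))]
[[ 0.48708659  0.06691857  0.087     ]
 [ 0.48823892  0.02068493  0.087     ]
 [ 0.48938892 -0.02545562  0.087     ]]
[[ 371.64374 -289.22394]
 [ 441.73694 -291.67914]
 [ 443.9123  -229.57477]
 [ 373.8191  -227.11957]]
```

View pics/c_top.png

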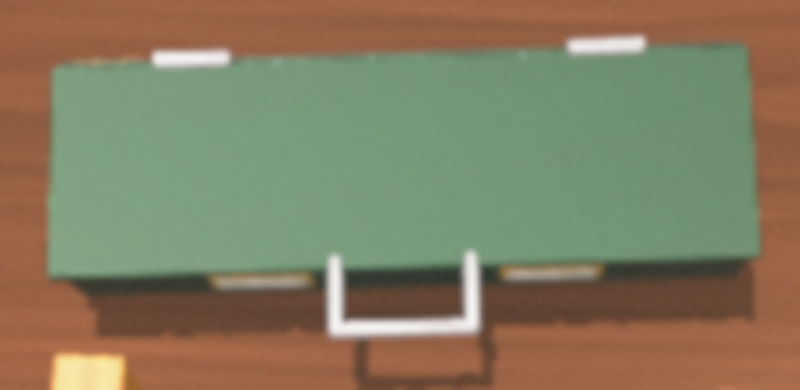

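Run:
```python
from h import *
c=shot("top")
P=px2w(c,[[217.3,175.8],[399.4,170.9],[396.3,116.5],[218.6,121.9]],0.091); print(P.round(4))
yv=(P[0]-P[1]+P[3]-P[2])[:2]; ang=np.arctan2(-yv[0],yv[1]); print("chest yaw",np.degrees(ang), np.linalg.norm(P[0]-P[1]),np.linalg.norm(P[0]-P[3]))
m=P.mean(0)[:2]  # lid centre at chest x 66-73.5=-7.5
u=np.array([np.cos(ang),np.sin(ang)]); print("chest",m+7.5e-3*u,"handle",m+(-121+7.5)*1e-3*u)
print("handle bar px", px2w(c,[[289.5,188.5],[327.5,187.5]],0.087))
b=c["img"].astype(int)
T=pose(); print(T.round(4))
k=cv2.resize(c["img"][185:240,210:265],None,fx=10,fy=10,interpolation=cv2.INTER_CUBIC); cv2.imwrite("pics/d.png",k)
```

```text
[[ 0.511   0.2582  0.091 ]
 [ 0.5352 -0.2096  0.091 ]
 [ 0.682  -0.2024  0.091 ]
 [ 0.6572  0.2657  0.091 ]]
chest yaw 2.998452107424965 0.468500271159104 0.14640853657984443
chest [0.60385983 0.02835918] handle [0.48302548 0.02202979]
handle bar px [[ 0.48306378  0.0706084   0.087     ]
 [ 0.48811358 -0.02676951  0.087     ]]
[[-3.000e-04  4.012e-01 -9.160e-01  2.707e-01]
 [ 7.000e-04 -9.160e-01 -4.012e-01 -6.181e-01]
 [-1.000e+00 -8.000e-04 -0.000e+00  2.120e-01]
 [ 0.000e+00  0.000e+00  0.000e+00  1.000e+00]]
```

View pics/d.png

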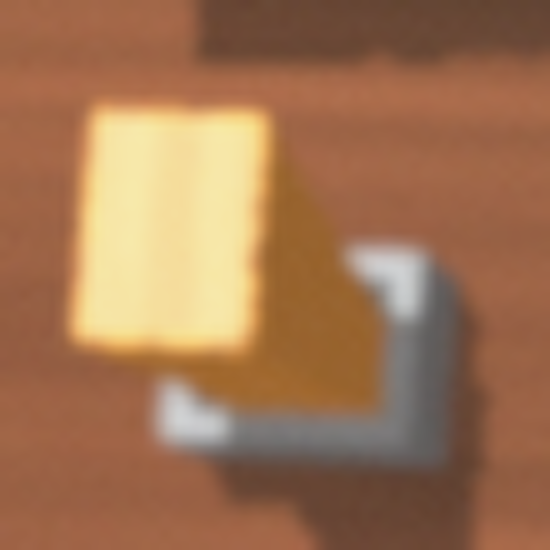

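```bash
cat >> h.py <<'E'
def Rtool(ydeg,tilt=0):
    # tool x down, tool y at heading ydeg; tilt (deg): body leans toward -z_tool side (camera side)
    a=np.radians(ydeg); x=np.array([0,0,-1.]); y=np.array([np.cos(a),np.sin(a),0]); z=np.cross(x,y)
    M=np.c_[x,y,z]
    return M@R.from_rotvec([0,-np.radians(tilt),0]).as_matrix()
def row(p,M,T=None):
    T=pose() if T is None else T
    d=T[:3,:3].T@(np.asarray(p)-T[:3,3]); r=R.from_matrix(T[:3,:3].T@M).as_rotvec(degrees=True)
    return list(np.round(np.r_[d,0],4)[:3])+list(np.round(r,2))
E
python3 - <<'E'
from h import *
c=shot("top")
P=px2w(c,[[219.5,195.5],[237,195.8],[234.8,220.2],[217.2,219.5]],0.178); print(P.round(4)) # far-left far-right near-right near-left
v=(P[0]-P[1]+P[3]-P[2]); print(np.degrees(np.arctan2(-v[0],v[1])),P.mean(0))
v=(P[0]+P[1]-P[3]-P[2]); print(np.degrees(np.arctan2(v[1],v[0])))
print(Rtool(90,20).round(3)[:,0])
print(row([0.37,0.195,0.36],Rtool(90)))
E
```

```text
[[0.444  0.2238 0.178 ]
 [0.4443 0.1828 0.178 ]
 [0.3871 0.1841 0.178 ]
 [0.3876 0.2249 0.178 ]]
-0.13813962804889046 [0.41574391 0.20387756 0.178     ]
-1.2572716139284914
[ 0.342 -0.    -0.94 ]
[np.float64(-0.1474), np.float64(-0.7051), np.float64(-0.4172), np.float64(-156.35), np.float64(-0.04), np.float64(0.01)]
```

Run:
```python
from h import *
print(row([0.48,-0.2,0.30],Rtool(20)))
```

```text
[np.float64(-0.0877), np.float64(-0.2991), np.float64(-0.3595), np.float64(-86.35), np.float64(-0.02), np.float64(0.02)]
```

Request:
carry_out([
  [-0.088,-0.3,-0.36,-86,0,0],
  [-0.088,-0.3,-0.36,-86,0,0],
  [-0.088,-0.3,-0.36,-86,0,0],
  [-0.088,-0.3,-0.36,-86,0,0],
  [-0.088,-0.3,-0.36,-86,0,0],
], jaw=1, squeeze=40)

```text
clock: 0.85
eef_pos: [0.381, -0.3967, 0.259]
eef_rot: [0.59, 0.39, -0.59, 0.39]
contact_force: [0.8, -0.1, 0.6]
opening: 0.0882
```

Run:
```python
from h import *
s=read_state();print(s["eef_pos"],s["joint_pos"].round(2))
print(row([0.395,0.204,0.30],Rtool(90)))
```

```text
[ 0.38103661 -0.3967187   0.25904279] [-0.85  0.    1.81  0.    1.33 -0.45]
[np.float64(-0.0409), np.float64(-0.2224), np.float64(-0.5582), np.float64(-113.06), np.float64(0.01), np.float64(-0.03)]
```

Request:
carry_out([
  [-0.05,-0.1,-0.3,-60,0,0],
  [-0.05,-0.1,-0.3,-60,0,0],
  [-0.05,-0.1,-0.3,-60,0,0],
  [-0.05,-0.1,-0.3,-60,0,0],
  [-0.05,-0.1,-0.3,-60,0,0],
])

```text
clock: 1.35
eef_pos: [0.4004, -0.1505, 0.2984]
eef_rot: [0.406, 0.578, -0.406, 0.579]
contact_force: [0.9, 0.0, 0.7]
opening: 0.0883
```

Run:
```python
from h import *
s=read_state();print(s["eef_pos"],s["joint_pos"].round(2))
print(row([0.395,0.204,0.30],Rtool(90)))
```

```text
[ 0.4004423  -0.15051228  0.29836225] [-0.42 -0.26  1.98  0.    1.43 -0.77]
[np.float64(-0.0017), np.float64(0.1156), np.float64(-0.3352), np.float64(-70.08), np.float64(0.08), np.float64(-0.04)]
```

Request:
carry_out([
  [-0.002,0.116,-0.335,-70,0,0],
  [-0.002,0.116,-0.335,-70,0,0],
  [-0.002,0.116,-0.335,-70,0,0],
  [-0.002,0.116,-0.335,-70,0,0],
  [-0.002,0.116,-0.335,-70,0,0],
])

```text
clock: 1.85
eef_pos: [0.3965, 0.0995, 0.3001]
eef_rot: [0.166, 0.687, -0.165, 0.688]
contact_force: [0.8, 0.4, -0.1]
opening: 0.088
```

Request:
carry_out([
  [0,0.03,-0.1,-29,0,0],
  [0,0.03,-0.1,-29,0,0],
  [0,0.03,-0.1,-29,0,0],
  [0,0.03,-0.1,-29,0,0],
  [0,0.03,-0.1,-29,0,0],
])

```text
clock: 2.35
eef_pos: [0.3206, 0.1723, 0.3001]
eef_rot: [-0.012, 0.706, 0.013, 0.708]
contact_force: [-0.2, -0.0, -0.1]
opening: 0.0882
```

Run:
```python
from h import *
s=read_state();print(s["eef_pos"],s["joint_pos"].round(2),s["clock"])
c=shot("wrist"); cv2.imwrite("pics/e_wrist.png",c["img"])
c2=shot("side"); cv2.imwrite("pics/e_side.png",c2["img"])
np.save("e.npy",c,allow_pickle=True)
```

```text
[0.32064024 0.17230726 0.30013069] [ 0.43 -0.4   2.07 -0.    1.47 -1.18] 2.35
```

View pics/e_wrist.png

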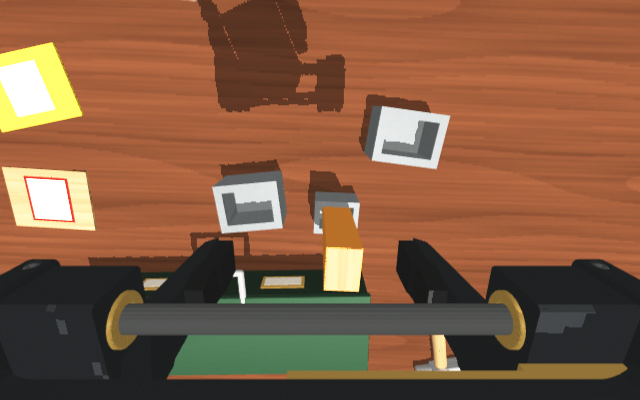

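Run:
```python
from h import *
c=np.load("e.npy",allow_pickle=True).item(); im=c["img"]
cv2.imwrite("pics/f.png",cv2.resize(im[180:300,285:390],None,fx=5,fy=5,interpolation=cv2.INTER_CUBIC))
T=pose(); print(T.round(3))
b=im.astype(int); 
w=(b.min(-1)>200); w[:150]=0; w[235:]=0; w[:,100:]=0
k=rect(w); r=wrect(c,k,.004); print(r, cv2.boxPoints(r));
```

```text
[[ 0.003 -0.032  0.999  0.321]
 [ 0.     0.999  0.032  0.172]
 [-1.     0.     0.003  0.3  ]
 [ 0.     0.     0.     1.   ]]
((407.60693359375, -261.429931640625), (60.739112854003906, 69.05965423583984), 88.2857437133789) [[ 372.18405 -290.75293]
 [ 441.2128  -292.81885]
 [ 443.02982 -232.10693]
 [ 374.00107 -230.04102]]
```

View pics/f.png

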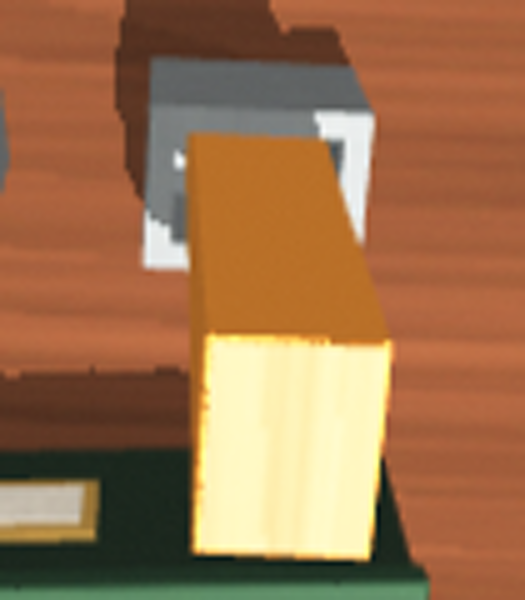

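Run:
```python
from h import *
c=np.load("e.npy",allow_pickle=True).item()
P=px2w(c,[[326.4,247],[363.2,248.4],[359.2,291.8],[323.6,290.8]],0.178)
print(P.round(4),P.mean(0)); v=P[1]-P[0]+P[2]-P[3]; print(np.degrees(np.arctan2(-v[0],v[1])))
v=P[3]-P[0]+P[2]-P[1]; print(np.degrees(np.arctan2(v[1],v[0])))
S=px2w(c,[[315,201],[359.8,202.4],[313.6,233.6]],0.05); print(S.round(4),"stand centre",(S[1]+S[2])/2); v=S[1]-S[0]; print(np.degrees(np.arctan2(-v[0],v[1])))
H=np.array([0.4845,0.022,0]); 
print(row([0.484,0.022,0.20],Rtool(3)))
```

```text
[[0.3897 0.1855 0.178 ]
 [0.39   0.2254 0.178 ]
 [0.4447 0.2254 0.178 ]
 [0.4448 0.1849 0.178 ]] [0.4173005  0.20532312 0.178     ]
-0.052519388148339695
-0.3075423443234866
[[0.3798 0.1725 0.05  ]
 [0.3796 0.2387 0.05  ]
 [0.4323 0.1722 0.05  ]] stand centre [0.40597733 0.20541525 0.05      ]
0.1742553062439762
[np.float64(0.1005), np.float64(-0.1549), np.float64(0.1577), np.float64(88.82), np.float64(0.15), np.float64(-0.14)]
```

Request:
carry_out([
  [0.05,-0.155,0.158,89,0,0],
  [0.05,-0.155,0.158,89,0,0],
  [0.05,-0.155,0.158,89,0,0],
  [0.05,-0.155,0.158,89,0,0],
  [0.05,-0.155,0.158,89,0,0],
])

```text
clock: 2.95
eef_pos: [0.4859, 0.0184, 0.2492]
eef_rot: [0.252, 0.66, -0.252, 0.661]
contact_force: [0.1, 0.5, 0.6]
opening: 0.0882
```

Run:
```python
from h import *
print(row([0.484,0.022,0.22],Rtool(3)))
```

```text
[np.float64(0.0292), np.float64(0.0014), np.float64(-0.0039), np.float64(45.28), np.float64(0.08), np.float64(-0.08)]
```

Request:
carry_out([
  [0.03,0.001,-0.004,45,0,0],
  [0.03,0.001,-0.004,45,0,0],
  [0.03,0.001,-0.004,45,0,0],
  [0.03,0.001,-0.004,45,0,0],
  [0.03,0.001,-0.004,45,0,0],
])

```text
clock: 3.45
eef_pos: [0.4837, 0.0208, 0.2188]
eef_rot: [0.476, 0.523, -0.476, 0.523]
contact_force: [-0.1, -0.2, 0.1]
opening: 0.0878
```

Run:
```python
from h import *
s=read_state();print(s["eef_pos"],s["joint_pos"].round(2),s["clock"])
c=shot("wrist"); cv2.imwrite("pics/g_wrist.png",c["img"]); np.save("g.npy",c,allow_pickle=True)
print(row([0.484,0.022,0.20],Rtool(3)))
```

```text
[0.48370047 0.02078352 0.21875381] [-0.01 -0.11  1.99 -0.    1.26 -0.1 ] 3.45
[np.float64(0.0189), np.float64(0.0003), np.float64(-0.0011), np.float64(2.11), np.float64(0.03), np.float64(-0.07)]
```

View pics/g_wrist.png

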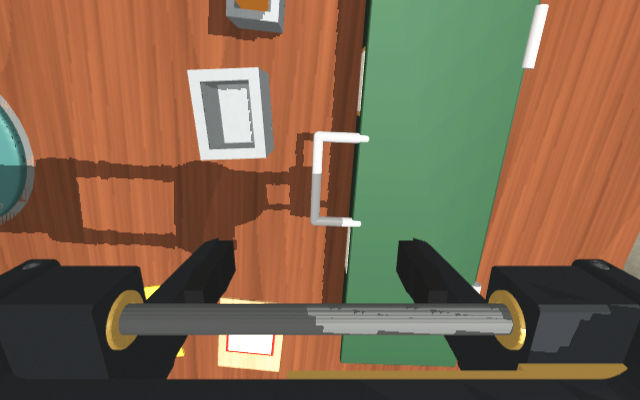

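Run:
```python
from h import *
c=np.load("g.npy",allow_pickle=True).item()
P=px2w(c,[[319,138],[316,218]],0.087);print(P,P.mean(0), np.linalg.norm(P[0]-P[1]))
b=c["img"].astype(int); g=(b[...,1]>b[...,2]+25)&(b[...,1]>b[...,0]+5); 
# near edge of lid: leftmost bright-green per row
pts=[(np.nonzero(g[r]&(b[r,:,1]>100))[0].min(),r) for r in range(20,330,15)]; print(pts)
W=px2w(c,np.array(pts,float),.091); f=np.polyfit(W[:,1],W[:,0],1); print(W[:,:2].round(3).tolist(),np.degrees(np.arctan(-f[0])),np.polyval(f,[0.022]))
```

```text
[[ 0.4827017   0.0652875   0.087     ]
 [ 0.48781854 -0.0199031   0.087     ]] [0.48526012 0.0226922  0.087     ] 0.08534412502502858Traceback (most recent call last):
  File "<stdin>", line 6, in <module>
    return umr_minimum(a, axis, None, out, keepdims, initial, where)
ValueError: zero-size array to reduction operation minimum which has no identity
```

Run:
```python
from h import *
print(row([0.485,0.0225,0.068],Rtool(3.1)))
```

```text
[np.float64(0.1509), np.float64(0.0012), np.float64(-0.0016), np.float64(2.01), np.float64(0.03), np.float64(-0.07)]
```

Request:
carry_out([
  [0.05,0.001,-0.002,2,0,0],
  [0.05,0.001,-0.002,2,0,0],
  [0.05,0.001,-0.002,2,0,0],
  [0.05,0.001,-0.002,2,0,0],
  [0.05,0.001,-0.002,2,0,0],
], jaw=0.3, squeeze=55)

```text
clock: 4.0
eef_pos: [0.4863, 0.0228, 0.1711]
eef_rot: [0.487, 0.512, -0.485, 0.515]
contact_force: [0.5, -1.1, 0.1]
opening: 0.0503
```

Run:
```python
from h import *
print(row([0.485,0.0225,0.068],Rtool(3.1)))
c=shot("wrist"); cv2.imwrite("pics/h.png",c["img"])
P=w2px(c,[[0.485-.0007+ -0.054*0.03,0.0525,.087],[0.4853,0.0225,.087]]);print(P)
```

```text
[np.float64(0.1031), np.float64(-0.0018), np.float64(0.0001), np.float64(0.03), np.float64(0.04), np.float64(-0.28)]
[[313.16642002 161.31196793]
 [314.34470601 194.83493623]]
```

View pics/h.png

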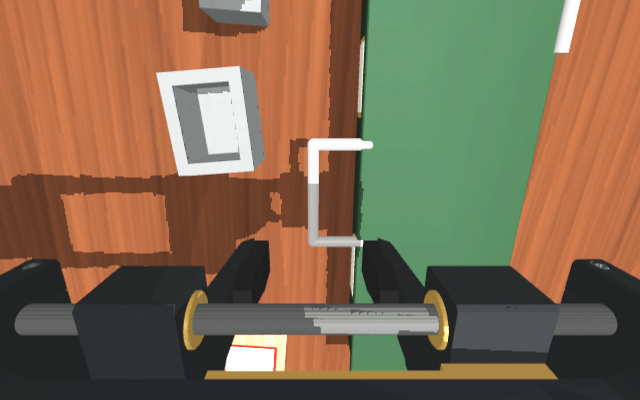

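Request:
carry_out([
  [0.03,-0.001,0,0,0,0],
  [0.04,-0.001,0,0,0,0],
  [0.04,-0.001,0,0,0,0],
  [0.07,-0.001,0,0,0,0],
  [0.103,-0.001,0,0,0,0],
], jaw=0.3)

```text
clock: 4.55
eef_pos: [0.4885, 0.0227, 0.07]
eef_rot: [0.489, 0.511, -0.484, 0.516]
contact_force: [0.2, 0.2, -0.1]
opening: 0.0265
```

Request:
carry_out([
  [0,0,0,0,0,0],
  [0,0,0,0,0,0],
  [0,0,0,0,0,0],
  [0,0,0,0,0,0],
  [0,0,0,0,0,0],
], jaw=0)

```text
clock: 5.05
eef_pos: [0.4897, 0.0228, 0.0716]
eef_rot: [0.489, 0.51, -0.483, 0.517]
contact_force: [-0.7, -0.6, -0.3]
opening: 0.0004
```

Run:
```python
from h import *
s=read_state();print(s["eef_pos"],s["opening"],s["contact_force"],s["clock"])
T=pose(); u=np.array([np.cos(np.radians(3.1)),np.sin(np.radians(3.1)),0])
def tcp(th): 
    return np.array([66-187*np.cos(th)+6*np.sin(th),81+187*np.sin(th)+6*np.cos(th)])/1000
for th in np.arange(0.05,2.25,.05):
    d=tcp(th)-tcp(0); print(round(th,2),[round(-d[1],4),round(d[0],4)])
```

```text
[0.48973399 0.02275713 0.07160302] 0.00036724017832939575 [-0.66583008 -0.59847053 -0.27265516] 5.05
0.05 [np.float64(-0.0093), np.float64(0.0005)]
0.1 [np.float64(-0.0186), np.float64(0.0015)]
0.15 [np.float64(-0.0279), np.float64(0.003)]
0.2 [np.float64(-0.037), np.float64(0.0049)]
0.25 [np.float64(-0.0461), np.float64(0.0073)]
0.3 [np.float64(-0.055), np.float64(0.0101)]
0.35 [np.float64(-0.0638), np.float64(0.0134)]
0.4 [np.float64(-0.0723), np.float64(0.0171)]
0.45 [np.float64(-0.0807), np.float64(0.0212)]
0.5 [np.float64(-0.0889), np.float64(0.0258)]
0.55 [np.float64(-0.0969), np.float64(0.0307)]
0.6 [np.float64(-0.1045), np.float64(0.0361)]
0.65 [np.float64(-0.1119), np.float64(0.0418)]
0.7 [np.float64(-0.1191), np.float64(0.0478)]
0.75 [np.float64(-0.1259), np.float64(0.0543)]
0.8 [np.float64(-0.1323), np.float64(0.061)]
0.85 [np.float64(-0.1384), np.float64(0.0681)]
0.9 [np.float64(-0.1442), np.float64(0.0755)]
0.95 [np.float64(-0.1496), np.float64(0.0831)]
1.0 [np.float64(-0.1546), np.float64(0.091)]
1.05 [np.float64(-0.1592), np.float64(0.0992)]
1.1 [np.float64(-0.1634), n
[... 338 characters left out ...]
1704)]
1.5 [np.float64(-0.181), np.float64(0.1798)]
1.55 [np.float64(-0.1811), np.float64(0.1891)]
1.6 [np.float64(-0.1807), np.float64(0.1985)]
1.65 [np.float64(-0.1799), np.float64(0.2078)]
1.7 [np.float64(-0.1787), np.float64(0.217)]
1.75 [np.float64(-0.1769), np.float64(0.2262)]
1.8 [np.float64(-0.1747), np.float64(0.2353)]
1.85 [np.float64(-0.1721), np.float64(0.2443)]
1.9 [np.float64(-0.169), np.float64(0.2531)]
1.95 [np.float64(-0.1655), np.float64(0.2618)]
2.0 [np.float64(-0.1615), np.float64(0.2703)]
2.05 [np.float64(-0.1572), np.float64(0.2785)]
2.1 [np.float64(-0.1524), np.float64(0.2866)]
2.15 [np.float64(-0.1472), np.float64(0.2944)]
2.2 [np.float64(-0.1417), np.float64(0.3019)]
```

Run:
```python
from h import *
c=shot("wrist"); cv2.imwrite("pics/i.png",c["img"])
c=shot("side"); cv2.imwrite("pics/i2.png",cv2.resize(c["img"][130:280,190:400],None,fx=3.8,fy=3.8)); print(pose().round(4))
```

```text
[[ 1.230e-02  9.984e-01  5.490e-02  4.891e-01]
 [-5.000e-04  5.490e-02 -9.985e-01  2.280e-02]
 [-9.999e-01  1.220e-02  1.200e-03  7.090e-02]
 [ 0.000e+00  0.000e+00  0.000e+00  1.000e+00]]
```

View pics/i.png

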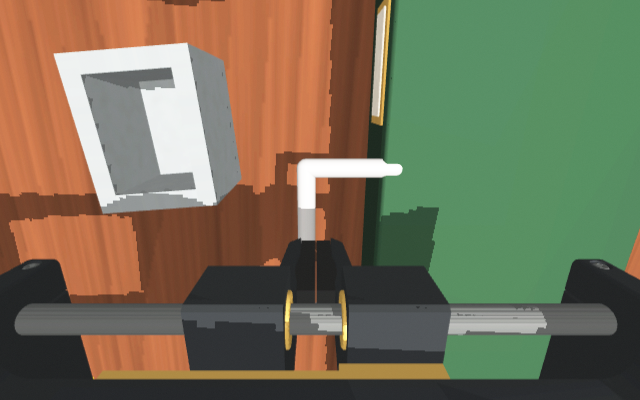

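View pics/i2.png

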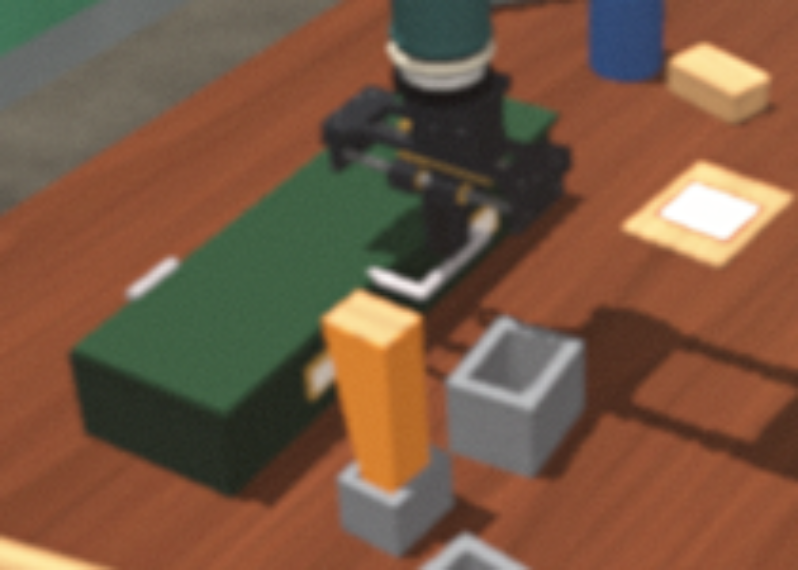

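Run:
```python
from h import *
c=shot("wrist"); T=c["cam_to_world"]@np.linalg.inv(c["T_tool_cam"])
for z in (0,-.009):
  for x in (0,-.01,-.019,-.03,-.045): print(z,x,w2px(c,(T@np.array([x,0,z,1]))[:3]).round(0))
print("bar end",px2w(c,[[307,168],[306,235]],.087))
cv2.imwrite("pics/j.png",cv2.resize(c["img"][150:350,230:420],None,fx=3,fy=3))
s=read_state();print(s["opening"],s["contact_force"],s["moment"])
```

```text
0 0 [[316. 234.]]
0 -0.01 [[316. 241.]]
0 -0.019 [[316. 248.]]
0 -0.03 [[316. 257.]]
0 -0.045 [[316. 273.]]
-0.009 0 [[316. 220.]]
-0.009 -0.01 [[316. 227.]]
-0.009 -0.019 [[316. 233.]]
-0.009 -0.03 [[316. 242.]]
-0.009 -0.045 [[316. 256.]]
bar end [[0.48162966 0.06749047 0.087     ]
 [0.48284704 0.02897581 0.087     ]]
0.0006277571571617342 [-0.10203945 -0.39215595 -0.45528498] [-0.04772528 -0.05118518 -0.01435496]
```

View pics/j.png

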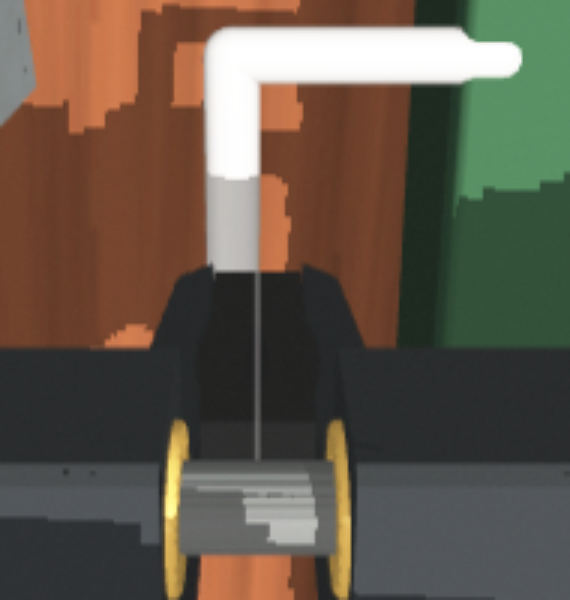

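Request:
carry_out([
  [0,-0.0045,0,0,0,0.7],
  [0,-0.0045,0,0,0,0.7],
  [0,-0.0045,0,0,0,0.7],
  [0,-0.0045,0,0,0,0.7],
  [0,-0.0045,0,0,0,0.7],
], jaw=0.32)

```text
clock: 5.7
eef_pos: [0.4845, 0.0225, 0.0706]
eef_rot: [0.492, 0.507, -0.48, 0.52]
contact_force: [-0.5, 0.0, -0.3]
opening: 0.0282
```

Run:
```python
from h import *
s=read_state();print(s["eef_pos"],s["opening"],s["contact_force"],s["clock"])
print(pose().round(4))
print(row([0.4845,0.0225,0.068],Rtool(3.1)))
c=shot("top");cv2.imwrite("pics/k2.png",cv2.resize(c["img"][100:240,240:380],None,fx=4,fy=4))
c=shot("side");cv2.imwrite("pics/k.png",cv2.resize(c["img"][150:240,250:370],None,fx=6,fy=6,interpolation=cv2.INTER_CUBIC))
T=pose(); print(w2px(c,T[:3,3]),w2px(c,(T@[-.025,0,0,1])[:3]),w2px(c,(T@[-.064,0,0,1])[:3]))
```

```text
[0.48450699 0.02252249 0.07063806] 0.02821346096078325 [-0.47382914  0.04671747 -0.30432068] 5.7
[[ 2.410e-02  9.982e-01  5.490e-02  4.845e-01]
 [ 1.000e-04  5.490e-02 -9.985e-01  2.250e-02]
 [-9.997e-01  2.410e-02  1.200e-03  7.060e-02]
 [ 0.000e+00  0.000e+00  0.000e+00  1.000e+00]]
[np.float64(0.0026), np.float64(-0.0001), np.float64(0.0), np.float64(0.05), np.float64(0.07), np.float64(-1.38)]
[[308.91466216 203.22517624]] [[308.78545311 196.57389289]] [[308.57849973 185.92057072]]
```

View pics/k.png

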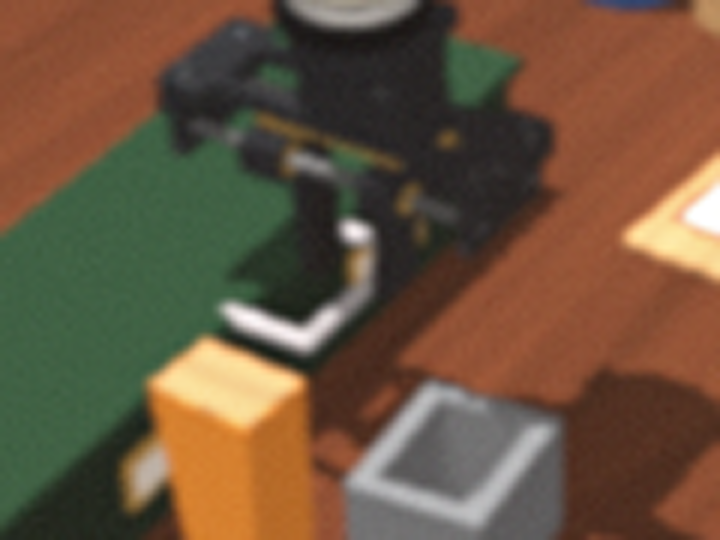

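Request:
carry_out([
  [0.005,0,0,0,0,-1.4],
  [0.01,0,0,0,0,-1.4],
  [0.016,0,0,0,0,-1.4],
  [0.022,0,0,0,0,-1.4],
  [0.026,0,0,0,0,-1.4],
], jaw=0.32)

```text
clock: 6.3
eef_pos: [0.4844, 0.0225, 0.0435]
eef_rot: [0.485, 0.514, -0.487, 0.513]
contact_force: [-0.1, 0.1, -0.6]
opening: 0.0284
```

Run:
```python
from h import *
s=read_state();print(s["eef_pos"],s["opening"],s["contact_force"],s["clock"])
print(row([0.4845,0.0225,0.044],Rtool(3.1)))
c=shot("wrist");cv2.imwrite("pics/l.png",c["img"])
c=shot("side");cv2.imwrite("pics/l2.png",cv2.resize(c["img"][150:240,250:370],None,fx=6,fy=6,interpolation=cv2.INTER_CUBIC))
```

```text
[0.48443895 0.02252026 0.0435269 ] 0.02842431220107865 [-0.08642669  0.1396575  -0.55875076] 6.3
[np.float64(-0.0005), np.float64(0.0001), np.float64(0.0), np.float64(0.05), np.float64(0.06), np.float64(0.11)]
```

View pics/l.png

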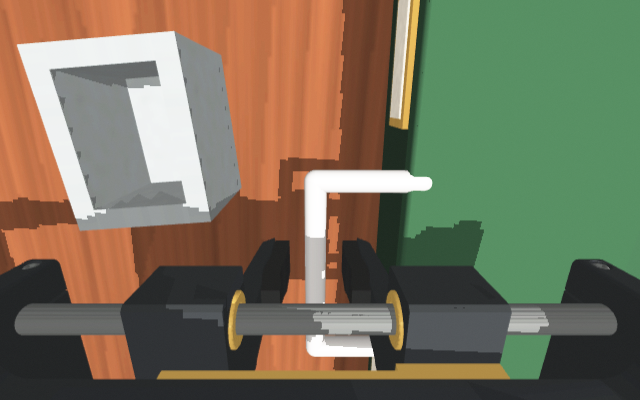

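View pics/l2.png

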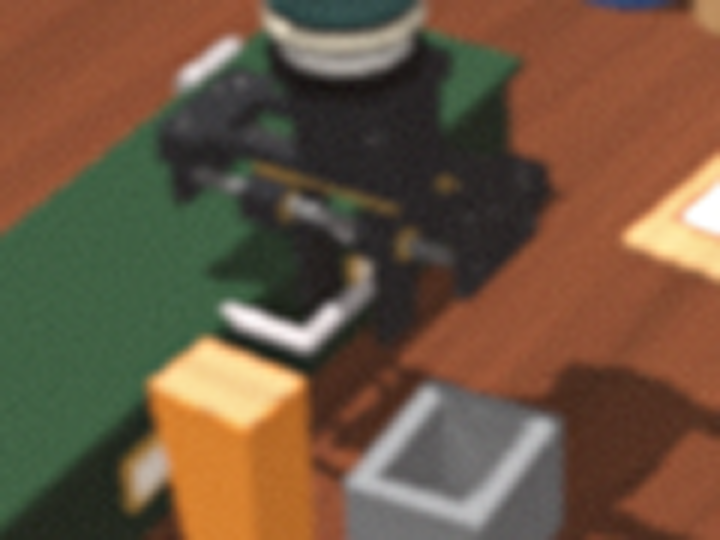

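Now the bar runs between the fingers. The fingertips sit about 25 mm behind the reported TCP, so the real tip in the tool frame is near x = -0.025. Next: close.

Request:
carry_out([
  [0,0,0,0,0,0],
  [0,0,0,0,0,0],
  [0,0,0,0,0,0],
  [0,0,0,0,0,0],
], jaw=0)

```text
clock: 6.8
eef_pos: [0.4843, 0.0225, 0.0437]
eef_rot: [0.485, 0.514, -0.487, 0.513]
contact_force: [-0.3, 0.1, -0.9]
opening: 0.0076
```

Run:
```python
from h import *
s=read_state();print(s["eef_pos"],s["opening"],s["contact_force"],s["clock"]); print(pose().round(4))
```

```text
[0.48426642 0.0224917  0.04371239] 0.007647699425244304 [-0.32164006  0.07384481 -0.88247646] 6.8
[[-0.0021  0.9985  0.0548  0.4843]
 [-0.0012  0.0548 -0.9985  0.0225]
 [-1.     -0.0022  0.0011  0.0437]
 [ 0.      0.      0.      1.    ]]
```

Request:
carry_out([
  [-0.004,0,0,0,0,0],
  [-0.009,0.0005,0,0,0,0],
  [-0.014,0.001,0,0,0,0],
  [-0.0186,0.0015,0,0,0,0],
  [-0.023,0.0022,0,0,0,0],
], jaw=0)

```text
clock: 7.3
eef_pos: [0.486, 0.0226, 0.0659]
eef_rot: [0.485, 0.514, -0.487, 0.513]
contact_force: [5.7, 0.4, -13.2]
opening: 0.0077
```

Run:
```python
from h import *
s=read_state();print(s["eef_pos"],s["opening"],s["contact_force"],s["moment"],s["clock"]); print(pose().round(4))
c=shot("wrist");cv2.imwrite("pics/m.png",c["img"])
```

```text
[0.48599505 0.02262145 0.06588374] 0.007699009077930171 [  5.73641044   0.42273325 -13.20493305] [-0.05667889 -0.55400421 -0.02906363] 7.3
[[-0.003   0.9985  0.0549  0.486 ]
 [-0.0013  0.0549 -0.9985  0.0226]
 [-1.     -0.0031  0.0011  0.0659]
 [ 0.      0.      0.      1.    ]]
```

View pics/m.png

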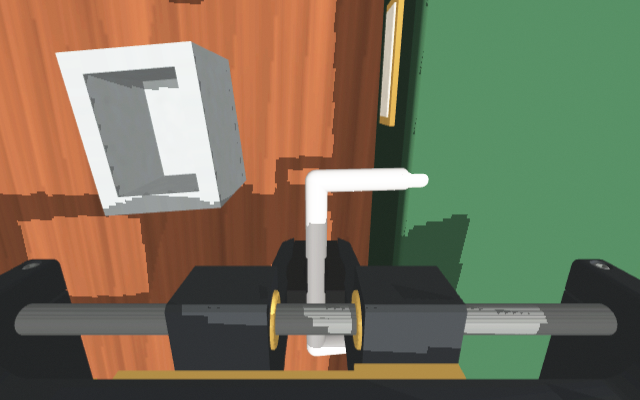

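```bash
cat > arc.py <<'E'
from h import *
import sys
def tcp(th): return np.array([66-187*np.cos(th)+6*np.sin(th),81+187*np.sin(th)+6*np.cos(th)])/1000
u=np.array([np.cos(np.radians(3.1)),np.sin(np.radians(3.1)),0]); P0=np.array([0.4843,0.0225,0.0437])
s=read_state(); T=pose(s)
from scipy.optimize import minimize_scalar
d=T[:3,3]-P0; xz=np.array([d@u,d[2]])
f=lambda th: np.sum((tcp(th)-tcp(0)-xz)**2)
th=minimize_scalar(f,bounds=(0,2.3),method="bounded").x
print("theta",round(th,3),"rad.err mm",round(1e3*np.sqrt(f(th)),1),"F",s["contact_force"].round(1),"op",s["opening"].round(4),s["clock"])
st=float(sys.argv[1])
for i in range(1,6):
    a=min(th+st*i,2.16); e=tcp(a)-tcp(0); print(round(a,2),np.round(row(P0+u*e[0]+[0,0,e[1]],Rtool(3.1),T),4).tolist())
E
python3 arc.py 0.055
```

```text
Traceback (most recent call last):
  File "arc.py", line 10, in <module>
    print("theta",round(th,3),"rad.err mm",round(1e3*np.sqrt(f(th)),1),"F",s["contact_force"].round(1),"op",s["opening"].round(4),s["clock"])
                                                                                                            ^^^^^^^^^^^^^^^^^^
AttributeError: 'float' object has no attribute 'round'
```

```bash
sed -i 's/s\["opening"\].round(4)/round(s["opening"],4)/' arc.py; python3 arc.py 0.055
```

```text
theta 0.123 rad.err mm 0.3 F [ 1.5 -1.4 -5. ] op 0.0076 7.35
0.18 [-0.0101, 0.0021, 0.0, 0.04, 0.07, 0.18]
0.23 [-0.0201, 0.0045, 0.0, 0.04, 0.07, 0.18]
0.29 [-0.0299, 0.0075, 0.0, 0.04, 0.07, 0.18]
0.34 [-0.0396, 0.0109, 0.0001, 0.04, 0.07, 0.18]
0.4 [-0.0491, 0.0149, 0.0001, 0.04, 0.07, 0.18]
```

Request:
carry_out([
  [-0.01,0.002,0,0,0,0],
  [-0.02,0.0045,0,0,0,0],
  [-0.03,0.0075,0,0,0,0],
  [-0.0396,0.011,0,0,0,0],
  [-0.049,0.015,0,0,0,0],
])

```text
clock: 7.85
eef_pos: [0.4983, 0.0232, 0.1118]
eef_rot: [0.483, 0.516, -0.489, 0.512]
contact_force: [6.2, -0.6, -23.6]
opening: 0.0083
```

```bash
python3 arc.py 0.055
```

```text
theta 0.373 rad.err mm 1.1 F [  6.2  -0.6 -23.6] op 0.0083 7.85
0.43 [-0.009, 0.0052, -0.0, 0.04, 0.07, 0.55]
0.48 [-0.0181, 0.01, -0.0, 0.04, 0.07, 0.55]
0.54 [-0.027, 0.0152, -0.0, 0.04, 0.07, 0.55]
0.59 [-0.0355, 0.0209, -0.0, 0.04, 0.07, 0.55]
0.65 [-0.0438, 0.0271, 0.0, 0.04, 0.07, 0.55]
```

Request:
carry_out([
  [-0.009,0.005,0,0,0,0.5],
  [-0.018,0.01,0,0,0,0.5],
  [-0.027,0.015,0,0,0,0.5],
  [-0.0355,0.021,0,0,0,0.5],
  [-0.044,0.027,0,0,0,0.5],
])

```text
clock: 8.35
eef_pos: [0.5202, 0.0244, 0.1518]
eef_rot: [0.482, 0.517, -0.49, 0.51]
contact_force: [-6.7, -3.6, -22.6]
opening: 0.0083
```

```bash
python3 arc.py 0.06
```

```text
theta 0.615 rad.err mm 2.2 F [ -6.7  -3.6 -22.6] op 0.0083 8.35
0.67 [-0.0076, 0.0086, -0.0001, 0.05, 0.08, 0.8]
0.73 [-0.016, 0.0161, -0.0, 0.05, 0.08, 0.8]
0.79 [-0.0239, 0.024, -0.0, 0.05, 0.08, 0.8]
0.85 [-0.0314, 0.0324, -0.0, 0.05, 0.08, 0.8]
0.91 [-0.0384, 0.0412, 0.0, 0.05, 0.08, 0.8]
```

Request:
carry_out([
  [-0.008,0.0085,0,0,0,0.8],
  [-0.016,0.016,0,0,0,0.8],
  [-0.024,0.024,0,0,0,0.8],
  [-0.0315,0.0325,0,0,0,0.8],
  [-0.0385,0.041,0,0,0,0.8],
])

```text
clock: 8.85
eef_pos: [0.553, 0.0261, 0.1871]
eef_rot: [0.48, 0.518, -0.492, 0.509]
contact_force: [-20.8, -3.2, -10.4]
opening: 0.0084
```

```bash
python3 arc.py 0.06
```

```text
theta 0.869 rad.err mm 3.5 F [-20.8  -3.2 -10.4] op 0.0084 8.85
0.93 [-0.0042, 0.0111, -0.0001, 0.06, 0.09, 1.2]
0.99 [-0.0105, 0.0203, -0.0001, 0.06, 0.09, 1.2]
1.05 [-0.0163, 0.03, -0.0, 0.06, 0.09, 1.2]
1.11 [-0.0215, 0.0399, -0.0, 0.06, 0.09, 1.2]
1.17 [-0.0261, 0.0502, -0.0, 0.06, 0.09, 1.2]
```

Request:
carry_out([
  [-0.005,0.011,0,0,0,1.2],
  [-0.0115,0.02,0,0,0,1.2],
  [-0.017,0.03,0,0,0,1.2],
  [-0.0225,0.04,0,0,0,1.2],
  [-0.027,0.05,0,0,0,1.2],
])

```text
clock: 9.35
eef_pos: [0.5946, 0.0283, 0.2137]
eef_rot: [0.48, 0.518, -0.492, 0.509]
contact_force: [-27.5, -2.8, 4.5]
opening: 0.0083
```

```bash
python3 arc.py 0.06
```

```text
theta 1.129 rad.err mm 4.8 F [-27.5  -2.8   4.5] op 0.0083 9.35
1.19 [0.0, 0.0124, -0.0001, 0.07, 0.11, 1.17]
1.25 [-0.0037, 0.0229, -0.0001, 0.07, 0.11, 1.17]
1.31 [-0.0068, 0.0337, -0.0001, 0.07, 0.11, 1.17]
1.37 [-0.0093, 0.0447, -0.0001, 0.07, 0.11, 1.17]
1.43 [-0.0111, 0.0557, -0.0001, 0.07, 0.11, 1.17]
```

Request:
carry_out([
  [0,0.0125,0,0,0,1.2],
  [-0.0035,0.023,0,0,0,1.2],
  [-0.0065,0.034,0,0,0,1.2],
  [-0.009,0.045,0,0,0,1.2],
  [-0.011,0.056,0,0,0,1.2],
])

```text
clock: 9.85
eef_pos: [0.645, 0.0309, 0.2292]
eef_rot: [0.483, 0.516, -0.489, 0.512]
contact_force: [-26.9, -2.3, 16.0]
opening: 0.0082
```

```bash
python3 arc.py 0.06
```

```text
theta 1.403 rad.err mm 6.1 F [-26.9  -2.3  16. ] op 0.0082 9.85
1.46 [0.0048, 0.012, -0.0003, 0.08, 0.13, 0.63]
1.52 [0.0041, 0.0232, -0.0002, 0.08, 0.13, 0.63]
1.58 [0.0042, 0.0345, -0.0002, 0.08, 0.13, 0.63]
1.64 [0.0049, 0.0457, -0.0002, 0.08, 0.13, 0.63]
1.7 [0.0063, 0.0568, -0.0002, 0.08, 0.13, 0.63]
```

Request:
carry_out([
  [-0.001,0.012,0,0,0,0.6],
  [-0.001,0.023,0,0,0,0.6],
  [-0.001,0.0345,0,0,0,0.6],
  [0,0.0455,0,0,0,0.6],
  [0.0015,0.057,0,0,0,0.6],
])

```text
clock: 10.35
eef_pos: [0.6963, 0.0336, 0.2306]
eef_rot: [0.482, 0.516, -0.49, 0.511]
contact_force: [-22.7, -2.2, 5.5]
opening: 0.008
```

```bash
python3 arc.py 0.06
python3 - <<'E'
from h import *
c=shot("wrist");cv2.imwrite("pics/n.png",c["img"])
c=shot("side");cv2.imwrite("pics/n2.png",c["img"])
E
```

```text
theta 1.669 rad.err mm 7.4 F [-22.7  -2.2   5.5] op 0.008 10.35
1.73 [0.009, 0.0102, -0.0004, 0.08, 0.15, 0.74]
1.79 [0.0113, 0.0212, -0.0004, 0.08, 0.15, 0.74]
1.85 [0.0143, 0.032, -0.0004, 0.08, 0.15, 0.74]
1.91 [0.0179, 0.0427, -0.0003, 0.08, 0.15, 0.74]
1.97 [0.0221, 0.0531, -0.0003, 0.08, 0.15, 0.74]
```

View pics/n.png

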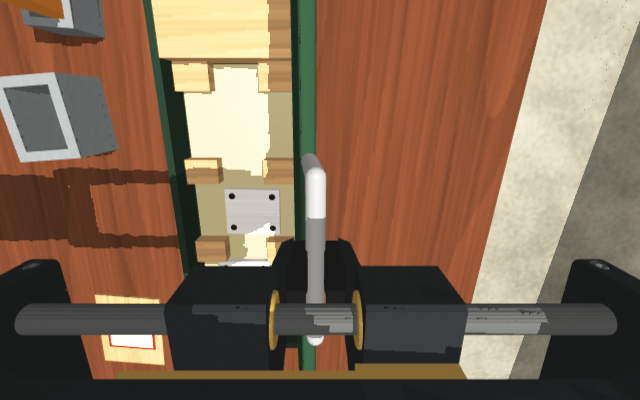

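View pics/n2.png

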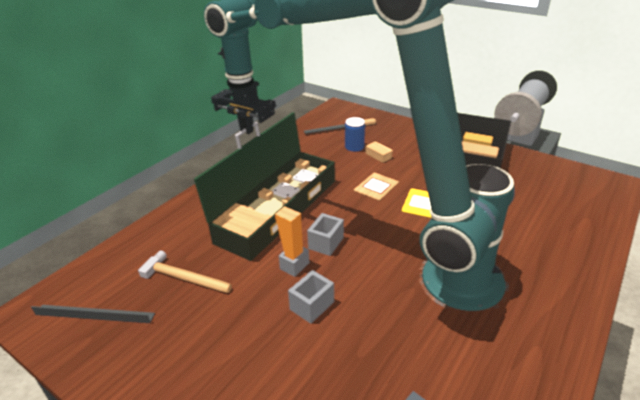

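Request:
carry_out([
  [0.002,0.01,0,0,0,0.7],
  [0.004,0.021,0,0,0,0.7],
  [0.007,0.032,0,0,0,0.7],
  [0.0105,0.043,0,0,0,0.7],
  [0.015,0.053,0,0,0,0.7],
])

```text
clock: 10.95
eef_pos: [0.7474, 0.0363, 0.2174]
eef_rot: [0.484, 0.514, -0.488, 0.513]
contact_force: [-22.8, -3.3, 4.3]
opening: 0.0082
```

```bash
python3 arc.py 0.05
```

```text
theta 1.941 rad.err mm 8.2 F [-22.8  -3.3   4.3] op 0.0082 10.95
1.99 [0.0113, 0.0054, -0.0005, 0.08, 0.16, 0.35]
2.04 [0.0156, 0.0137, -0.0005, 0.08, 0.16, 0.35]
2.09 [0.0202, 0.0218, -0.0005, 0.08, 0.16, 0.35]
2.14 [0.0253, 0.0297, -0.0005, 0.08, 0.16, 0.35]
2.16 [0.0273, 0.0327, -0.0005, 0.08, 0.16, 0.35]
```

Request:
carry_out([
  [0.004,0.007,0,0,0,0.3],
  [0.008,0.015,0,0,0,0.3],
  [0.0125,0.023,0,0,0,0.3],
  [0.0175,0.031,0,0,0,0.3],
  [0.019,0.033,0,0,0,0.3],
])

```text
clock: 11.45
eef_pos: [0.7739, 0.0377, 0.2033]
eef_rot: [0.481, 0.517, -0.49, 0.511]
contact_force: [-31.3, -2.5, 14.9]
opening: 0.0081
```

```bash
python3 arc.py 0.05
python3 - <<'E'
from h import *
T=pose()
up=T[:3,3]+[0.0,0,0.06]
print("up",row(up,T[:3,:3]))
pre=[0.393,0.2053,0.207]; print("pre",row(pre,Rtool(90,20)))
print("mid",row([0.60,0.12,0.30],Rtool(50,10)))
c=shot("side");cv2.imwrite("pics/o2.png",c["img"])
E
```

```text
theta 2.095 rad.err mm 7.9 F [-31.3  -2.5  14.9] op 0.0081 11.45
2.15 [0.0118, 0.0038, -0.0005, 0.08, 0.16, 0.86]
2.16 [0.0133, 0.0061, -0.0005, 0.08, 0.16, 0.86]
2.16 [0.0133, 0.0061, -0.0005, 0.08, 0.16, 0.86]
2.16 [0.0133, 0.0061, -0.0005, 0.08, 0.16, 0.86]
2.16 [0.0133, 0.0061, -0.0005, 0.08, 0.16, 0.86]
up [np.float64(-0.06), np.float64(-0.0009), np.float64(0.0002), np.float64(0.0), np.float64(0.0), np.float64(0.0)]
pre [np.float64(0.0013), np.float64(-0.3711), np.float64(-0.1884), np.float64(-85.75), np.float64(-16.52), np.float64(15.95)]
mid [np.float64(-0.0944), np.float64(-0.1705), np.float64(-0.0915), np.float64(-46.63), np.float64(-9.63), np.float64(4.96)]
```

Request:
carry_out([
  [0,0,0,0,0,0],
  [0,0,0,0,0,0],
  [-0.04,0,0,0,0,0],
  [-0.08,-0.01,0,-4,0,0],
  [-0.1,-0.05,-0.03,-12,0,0],
], jaw=0.45)

```text
clock: 12.0
eef_pos: [0.7324, 0.061, 0.3104]
eef_rot: [0.428, 0.561, -0.431, 0.563]
contact_force: [0.5, 1.1, 1.3]
opening: 0.0396
```

Run:
```python
from h import *
s=read_state();print(s["eef_pos"],s["opening"],s["contact_force"],s["clock"])
print("pre",row([0.393,0.2053,0.207],Rtool(90,20)))
print("mid",row([0.60,0.12,0.28],Rtool(50,10)))
```

```text
[0.73235443 0.06101198 0.31035325] 0.03956709664183654 [0.4656831  1.14495737 1.33439694] 12.0
pre [np.float64(0.1029), np.float64(-0.2894), np.float64(-0.2287), np.float64(-73.94), np.float64(-16.94), np.float64(13.25)]
mid [np.float64(0.0302), np.float64(-0.1122), np.float64(-0.0918), np.float64(-34.68), np.float64(-9.51), np.float64(3.18)]
```

Request:
carry_out([
  [0.06,-0.289,-0.229,-74,-17,13],
  [0.06,-0.289,-0.229,-74,-17,13],
  [0.06,-0.289,-0.229,-74,-17,13],
  [0.06,-0.289,-0.229,-74,-17,13],
  [0.06,-0.289,-0.229,-74,-17,13],
], jaw=0.75)

```text
clock: 12.5
eef_pos: [0.5, 0.1625, 0.2708]
eef_rot: [0.2, 0.601, -0.201, 0.747]
contact_force: [0.7, 0.9, 0.8]
opening: 0.0663
```

Run:
```python
from h import *
s=read_state();print(s["eef_pos"],s["opening"],s["clock"])
print("pre",row([0.393,0.2053,0.207],Rtool(90,20)))
```

```text
[0.50003731 0.16246745 0.27081828] 0.06631851334534214 12.5
pre [np.float64(0.0389), np.float64(-0.0257), np.float64(-0.1233), np.float64(-32.49), np.float64(-7.43), np.float64(5.84)]
```

Request:
carry_out([
  [0.025,-0.026,-0.123,-32.5,-7.4,5.8],
  [0.03,-0.026,-0.123,-32.5,-7.4,5.8],
  [0.039,-0.026,-0.123,-32.5,-7.4,5.8],
  [0.039,-0.026,-0.123,-32.5,-7.4,5.8],
  [0.039,-0.026,-0.123,-32.5,-7.4,5.8],
])

```text
clock: 13.0
eef_pos: [0.3932, 0.2062, 0.2097]
eef_rot: [0.001, 0.572, 0.002, 0.82]
contact_force: [0.4, -0.7, 0.5]
opening: 0.0657
```

Run:
```python
from h import *
s=read_state();print(s["eef_pos"],s["opening"],s["clock"])
print("pick",row([0.4273,0.2053,0.112],Rtool(90,20)))
```

```text
[0.3932233  0.20623616 0.20968152] 0.06566464982354384 13.0
pick [np.float64(0.1034), np.float64(-0.0013), np.float64(-0.0019), np.float64(0.07), np.float64(0.26), np.float64(-0.23)]
```

Request:
carry_out([
  [0.05,-0.001,-0.002,0,0,0],
  [0.1,-0.001,-0.002,0,0,0],
  [0.103,-0.001,-0.002,0,0,0],
  [0.103,-0.001,-0.002,0,0,0],
], squeeze=40)

```text
clock: 13.4
eef_pos: [0.4286, 0.2059, 0.1134]
eef_rot: [0.002, 0.572, 0.001, 0.82]
contact_force: [0.1, -0.4, 1.0]
opening: 0.066
```

Request:
carry_out([
  [0,0,0,0,0,0],
  [0,0,0,0,0,0],
  [0,0,0,0,0,0],
  [0,0,0,0,0,0],
  [0,0,0,0,0,0],
], jaw=0)

```text
clock: 13.9
eef_pos: [0.43, 0.2066, 0.1156]
eef_rot: [0.002, 0.57, 0.001, 0.822]
contact_force: [-0.4, -1.4, 7.2]
opening: 0.0397
```

Run:
```python
from h import *
s=read_state();print(s["eef_pos"],s["opening"],s["clock"],s["contact_force"])
T=pose()
g=np.array([0.4123,0.2053,0.153]); 
a=np.radians(3.1); ch=np.array([0.6055,0.029]); u=np.array([np.cos(a),np.sin(a)]); v=np.array([-u[1],u[0]])
foot0=np.array([0.4023,0.2054,0.008]); well=np.r_[ch+.041*u+.201*v,0.035]; print("well",well)
# TCP relative to foot in wedge frame (yaw0)
rel=T[:3,3]-foot0; Rz=R.from_euler('z',a).as_matrix()
M=Rz@T[:3,:3]
print("lift",row(T[:3,3]+[0,0,.095],T[:3,:3]))
print("over",row(Rz@rel+well+[0,0,.070],M))
print("in",row(Rz@rel+well+[0,0,.003],M))
np.save("wedge.npy",dict(rel=rel,R=T[:3,:3]))
```

```text
[0.43003401 0.20663292 0.11559602] 0.03967583033474785 13.9 [-0.42581096 -1.38592633  7.1664447 ]
well [0.63557016 0.2319231  0.035     ]
lift [np.float64(-0.089), np.float64(0.0005), np.float64(0.0332), np.float64(0.0), np.float64(0.0), np.float64(0.0)]
over [np.float64(-0.0092), np.float64(0.0287), np.float64(0.2523), np.float64(-2.9), np.float64(0.02), np.float64(1.08)]
in [np.float64(0.0536), np.float64(0.0283), np.float64(0.2289), np.float64(-2.9), np.float64(0.02), np.float64(1.08)]
```

Request:
carry_out([
  [-0.045,0,0.017,0,0,0],
  [-0.089,0,0.033,0,0,0],
  [-0.089,0,0.033,0,0,0],
  [-0.06,0.01,0.1,-1,0,0.3],
  [-0.04,0.02,0.16,-2,0,0.7],
])

```text
clock: 14.4
eef_pos: [0.528, 0.2204, 0.2078]
eef_rot: [-0.009, 0.57, 0.017, 0.821]
contact_force: [0.4, 0.8, -1.3]
opening: 0.0397
```

Run:
```python
from h import *
s=read_state();print(s["eef_pos"],s["opening"],s["clock"],s["contact_force"])
w=np.load("wedge.npy",allow_pickle=True).item(); rel=w["rel"]; Rz=R.from_euler('z',np.radians(3.1)).as_matrix(); M=Rz@w["R"]
well=np.array([0.6356,0.2319,0.035])
print("over",row(Rz@rel+well+[0,0,.065],M))
print("in",row(Rz@rel+well+[0,0,.003],M))
```

```text
[0.52804178 0.22043822 0.20776541] 0.039699449108814504 14.4 [ 0.38196419  0.81926649 -1.26558625]
over [np.float64(0.0476), np.float64(0.009), np.float64(0.127), np.float64(-0.81), np.float64(-0.03), np.float64(0.33)]
in [np.float64(0.1057), np.float64(0.0087), np.float64(0.1054), np.float64(-0.81), np.float64(-0.03), np.float64(0.33)]
```

Request:
carry_out([
  [0.03,0.005,0.05,-0.5,0,0],
  [0.04,0.009,0.1,-0.8,0,0.3],
  [0.048,0.009,0.127,-0.8,0,0.3],
  [0.048,0.009,0.127,-0.8,0,0.3],
  [0.048,0.009,0.127,-0.8,0,0.3],
])

```text
clock: 14.9
eef_pos: [0.6623, 0.234, 0.2044]
eef_rot: [-0.013, 0.572, 0.023, 0.82]
contact_force: [-0.4, -0.4, -2.4]
opening: 0.0396
```

```bash
cat > wl.py <<'E'
from h import *
s=read_state();print(s["eef_pos"],s["opening"],s["clock"],s["contact_force"])
w=np.load("wedge.npy",allow_pickle=True).item(); rel=w["rel"]; Rz=R.from_euler('z',np.radians(3.1)).as_matrix(); M=Rz@w["R"]
well=np.array([0.6356,0.2319,0.035])
print("over",row(Rz@rel+well+[0,0,.065],M))
print("in",row(Rz@rel+well+[0,0,.003],M))
E
python3 wl.py
python3 - <<'E'
from h import *
c=shot("wrist");cv2.imwrite("pics/p.png",c["img"])
c=shot("side");cv2.imwrite("pics/p2.png",cv2.resize(c["img"][100:270,180:350],None,fx=3.5,fy=3.5))
c=shot("top");cv2.imwrite("pics/p3.png",cv2.resize(c["img"][80:230,190:410],None,fx=3.5,fy=3.5))
E
```

```text
[0.66231368 0.23400455 0.20439549] 0.039555946889646525 14.9 [-0.42254938 -0.44598451 -2.37541225]
over [np.float64(-0.0027), np.float64(0.0006), np.float64(0.002), np.float64(-0.05), np.float64(-0.29), np.float64(0.11)]
in [np.float64(0.0555), np.float64(0.0003), np.float64(-0.0194), np.float64(-0.05), np.float64(-0.29), np.float64(0.11)]
```

View pics/p.png

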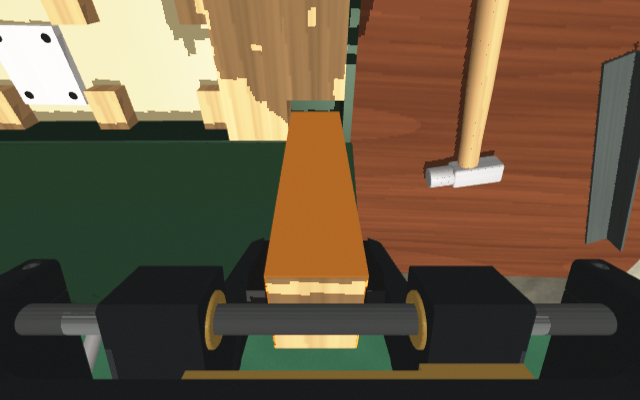

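View pics/p2.png

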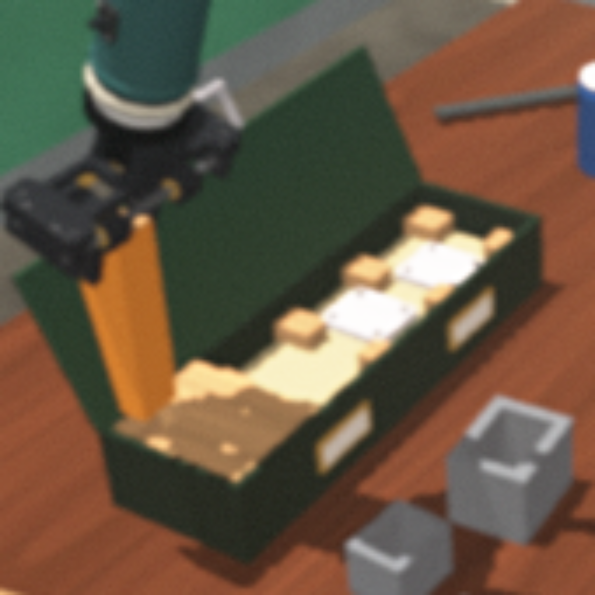

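View pics/p3.png

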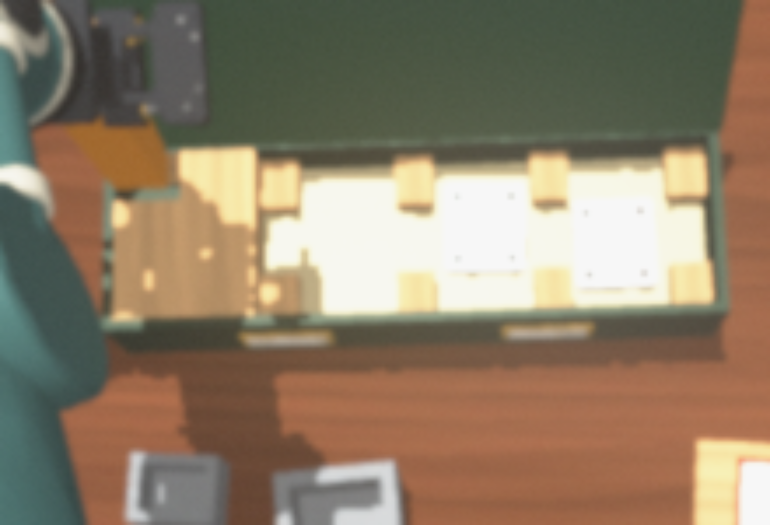

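Run:
```python
from h import *
c=shot("wrist"); a=np.radians(3.1)
Rz=R.from_euler('z',a).as_matrix(); ch=np.array([.6055,.029,0])
for p in [(27,176,80),(27,226,80),(65,176,80),(-65,234-8,80),(73,234,80),(-73,-0,80)]: print(p,w2px(c,Rz@(np.array(p)/1000)+ch).round(1))
cv2.imwrite("pics/q.png",cv2.resize(c["img"][60:200,180:420],None,fx=3.3,fy=3.3,interpolation=cv2.INTER_CUBIC))
w=np.load("wedge.npy",allow_pickle=True).item(); T=pose()
foot=T[:3,3]-Rz@w["rel"]
for p in [(-12,-20,0),(-12,20,0)]: print("foot",w2px(c,foot+Rz@(np.array(p)/1000)).round(1))
```

```text
(27, 176, 80) [[286.  100.7]]
(27, 226, 80) [[343.3 100.6]]
(65, 176, 80) [[288.4 140.3]]
(-65, 226, 80) [[350.8 -32.2]]
(73, 234, 80) [[348.9 147.7]]
(-73, 0, 80) [[ 13.5 -46.9]]
foot [[290.4 109.3]]
foot [[338.9 109.2]]
```

View pics/q.png

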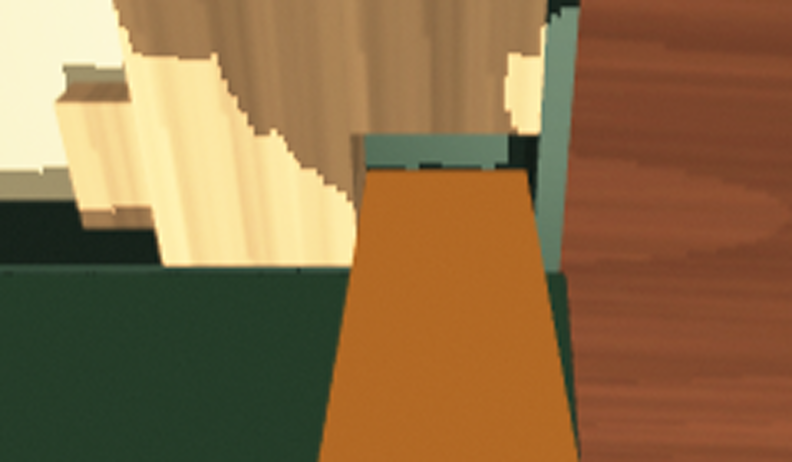

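Request:
carry_out([
  [0.02,0,-0.009,0,0,0],
  [0.035,0,-0.014,0,0,0],
  [0.045,0,-0.0175,0,0,0],
  [0.053,0,-0.0195,0,0,0],
  [0.0555,0,-0.02,0,0,0],
])

```text
clock: 15.6
eef_pos: [0.6613, 0.2346, 0.1459]
eef_rot: [-0.014, 0.572, 0.023, 0.82]
contact_force: [-0.9, 0.6, -1.0]
opening: 0.0395
```

```bash
python3 wl.py
python3 - <<'E'
from h import *
c=shot("side");cv2.imwrite("pics/r2.png",cv2.resize(c["img"][100:270,180:350],None,fx=3.5,fy=3.5))
E
```

```text
[0.66132098 0.23463932 0.14587284] 0.03951924132551533 15.6 [-0.9471879   0.62405805 -1.04946294]
over [np.float64(-0.0573), np.float64(0.0001), np.float64(0.0231), np.float64(0.04), np.float64(-0.23), np.float64(0.07)]
in [np.float64(0.0009), np.float64(-0.0001), np.float64(0.0017), np.float64(0.04), np.float64(-0.23), np.float64(0.07)]
```

View pics/r2.png

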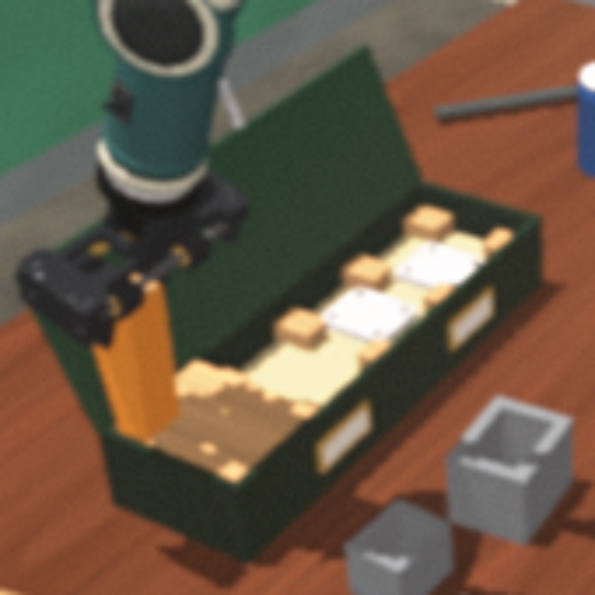

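Request:
carry_out([
  [0.002,0,0,0,0,0],
  [0.002,0,0,0,0,0],
  [0.002,0,0,0,0,0],
  [-0.03,0,0,0,0,0],
  [-0.07,0,0,0,0,0],
], jaw=0.8)

```text
clock: 16.15
eef_pos: [0.6362, 0.2325, 0.2102]
eef_rot: [-0.014, 0.573, 0.023, 0.819]
contact_force: [0.8, -0.5, -0.2]
opening: 0.0703
```

Run:
```python
from h import *
s=read_state();print(s["eef_pos"],s["opening"],s["clock"],s["contact_force"])
c=shot("wrist");cv2.imwrite("pics/s.png",c["img"])
print(row([0.46,-0.06,0.30],Rtool(93)))
```

```text
[0.63618873 0.23248667 0.21024608] 0.07029856186147464 16.15 [ 0.75695498 -0.50933161 -0.24575222]
[np.float64(-0.145), np.float64(-0.2836), np.float64(-0.1532), np.float64(0.01), np.float64(20.76), np.float64(-0.43)]
```

View pics/s.png

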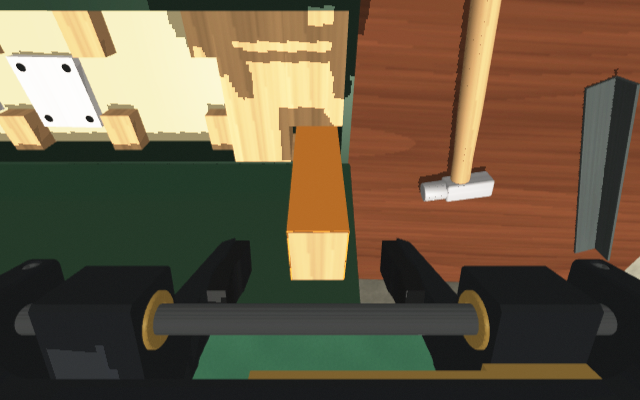

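Run:
```python
from h import *
print(row([0.55,-0.07,0.32],Rtool(93.1)))
```

```text
[np.float64(-0.1321), np.float64(-0.2983), np.float64(-0.0626), np.float64(-0.08), np.float64(20.77), np.float64(-0.41)]
```

Request:
carry_out([
  [-0.06,0,-0.02,0,0,0],
  [-0.1,-0.05,-0.04,0,8,0],
  [-0.13,-0.3,-0.063,0,20.8,-0.4],
  [-0.13,-0.3,-0.063,0,20.8,-0.4],
  [-0.13,-0.3,-0.063,0,20.8,-0.4],
])

```text
clock: 16.7
eef_pos: [0.5682, 0.0506, 0.303]
eef_rot: [-0.019, 0.707, 0.019, 0.707]
contact_force: [0.6, -0.4, -0.5]
opening: 0.0701
```

Request:
carry_out([
  [0,-0.15,0,0,0,0],
  [0,-0.15,0,0,0,0],
  [0,-0.15,0,0,0,0],
  [0,-0.15,0,0,0,0],
  [0,-0.15,0,0,0,0],
])

```text
clock: 17.2
eef_pos: [0.5765, -0.1006, 0.3036]
eef_rot: [-0.018, 0.706, 0.018, 0.708]
contact_force: [-0.0, 0.2, -1.3]
opening: 0.0707
```

Run:
```python
from h import *
s=read_state();print(s["eef_pos"],s["opening"],s["clock"],s["contact_force"])
c=shot("wrist");cv2.imwrite("pics/t.png",c["img"]); np.save("t.npy",c,allow_pickle=True)
c=shot("side");cv2.imwrite("pics/t2.png",cv2.resize(c["img"][90:270,180:350],None,fx=3.3,fy=3.3))
```

```text
[ 0.57646847 -0.10056646  0.30356391] 0.0706632903394458 17.2 [-0.00870548  0.24837561 -1.28112374]
```

View pics/t.png

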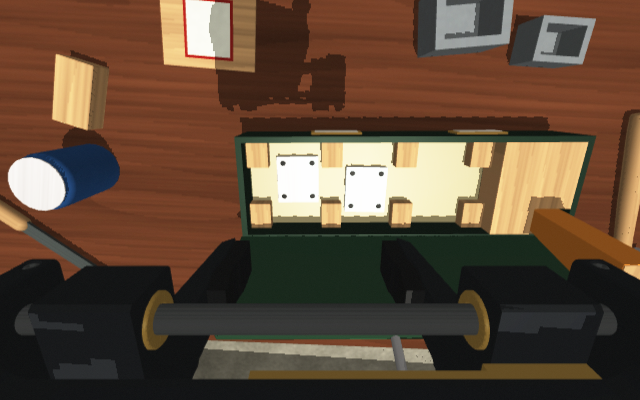

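View pics/t2.png

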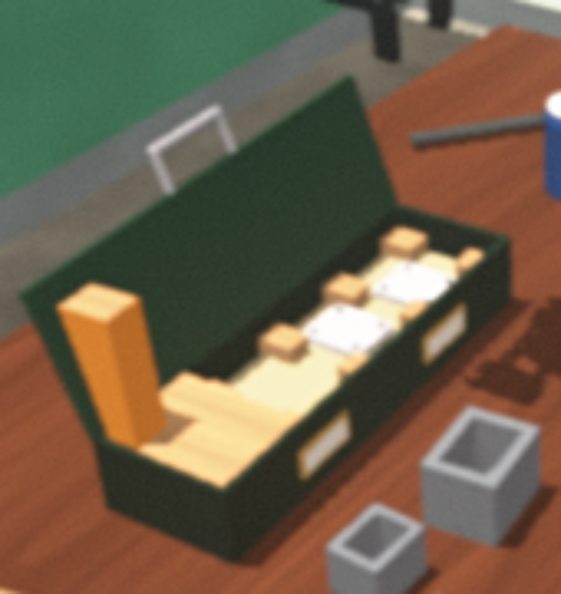

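```bash
cat > plates.py <<'E'
from h import *
def dots(c,z,roi,name=None,th=110):
    im=c["img"]; x0,y0,x1,y1=roi; cr=im[y0:y1,x0:x1]; f=4
    g=cv2.resize(cv2.cvtColor(cr,cv2.COLOR_BGR2GRAY),None,fx=f,fy=f,interpolation=cv2.INTER_CUBIC)
    n,l,st,ce=cv2.connectedComponentsWithStats((g<th).astype(np.uint8))
    out=[]
    for i in range(1,n):
        if 20<st[i,4]<900 and max(st[i,2:4])<2.2*min(st[i,2:4]): out.append((ce[i]+.5)/f-.5+[x0,y0])
    if name: cv2.imwrite(name,cv2.resize(cr,None,fx=5,fy=5,interpolation=cv2.INTER_CUBIC))
    return np.array(out)
def fit(c,d,z):
    W=px2w(c,d,z)[:,:2]; m=W.mean(0); (ce,wh,ang)=cv2.minAreaRect((W*1000).astype(np.float32))
    return W,m,wh,ang
E
python3 - <<'E'
from plates import *
c=np.load("t.npy",allow_pickle=True).item()
for i,roi in enumerate([(272,150,324,208),(340,160,392,220)]):
    d=dots(c,.045,roi,f"pics/u{i}.png"); print(d.round(1).tolist())
    W,m,wh,ang=fit(c,d,.045); print(W.round(4).tolist(),m,wh,ang)
E
```

```text
[[282.4, 162.8], [311.5, 162.6], [283.8, 195.9], [311.9, 195.7], [322.2, 201.0]]
[[0.5824, -0.1493], [0.5799, -0.1073], [0.6323, -0.1464], [0.6299, -0.1044], [0.6374, -0.0885]] [ 0.61240148 -0.11919542] (58.47169876098633, 57.460548400878906) 3.338444471359253
[[352.0, 172.9], [380.7, 173.4], [350.3, 205.5], [377.9, 205.7]]
[[0.5923, -0.0476], [0.5909, -0.0055], [0.6425, -0.0457], [0.6407, -0.004]] [ 0.61659782 -0.02571545] (50.2675666809082, 42.05360794067383) 1.8744465112686157
```

View pics/u0.png

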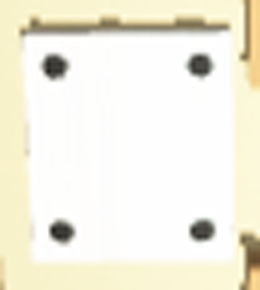

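View pics/u1.png

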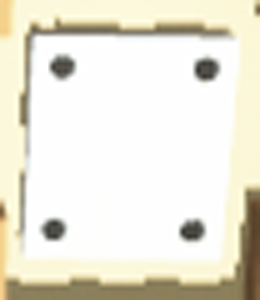

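```bash
cat > lid.py <<'E'
from h import *
# lid angle from top edge of handle bar seen by side cam: fit theta by projecting bar ends
c=shot("side"); im=c["img"]; import sys
cv2.imwrite(sys.argv[1],cv2.resize(im[90:200,180:300],None,fx=5,fy=5,interpolation=cv2.INTER_CUBIC))
a=np.radians(3.1); Rz=R.from_euler('z',a).as_matrix(); ch=np.array([.6055,.029,0])
for th in np.arange(1.4,2.15,.1):
    P=[]
    for y in (-45,45): P.append(Rz@np.array([66-187*np.cos(th)+6*np.sin(th),y,81+187*np.sin(th)+6*np.cos(th)])/1000+ch)
    P.append(Rz@np.array([66-147*np.cos(th),236,81+147*np.sin(th)])/1000+ch)
    print(round(th,2),((w2px(c,P)-[180,90])*5).round(0).tolist())
print(read_state()["clock"])
E
python3 lid.py pics/v1.png
```

```text
1.4 [[448.0, 185.0], [354.0, 249.0], [135.0, 469.0]]
1.5 [[423.0, 176.0], [328.0, 239.0], [114.0, 458.0]]
1.6 [[398.0, 169.0], [303.0, 231.0], [94.0, 450.0]]
1.7 [[374.0, 165.0], [279.0, 227.0], [74.0, 444.0]]
1.8 [[351.0, 165.0], [256.0, 225.0], [55.0, 441.0]]
1.9 [[329.0, 166.0], [234.0, 227.0], [37.0, 440.0]]
2.0 [[309.0, 171.0], [213.0, 231.0], [21.0, 442.0]]
2.1 [[291.0, 178.0], [195.0, 238.0], [6.0, 445.0]]
17.35
```

View pics/v1.png

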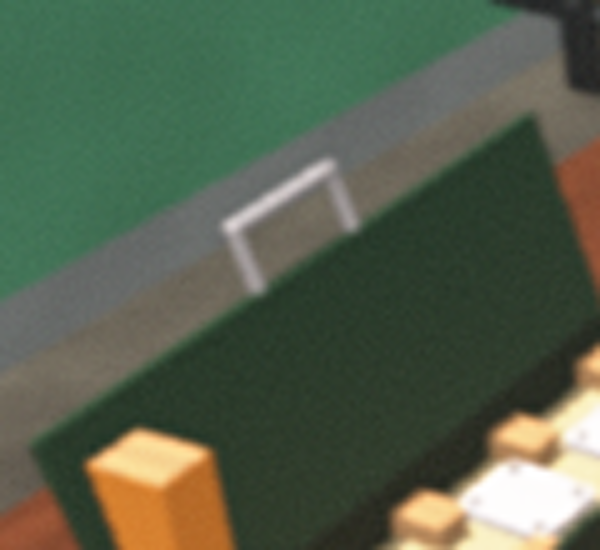

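```bash
python3 - <<'E'
from h import *
for i in range(160): camera("side")
E
python3 lid.py pics/v2.png | tail -1
```

```text
25.4
```

View pics/v2.png

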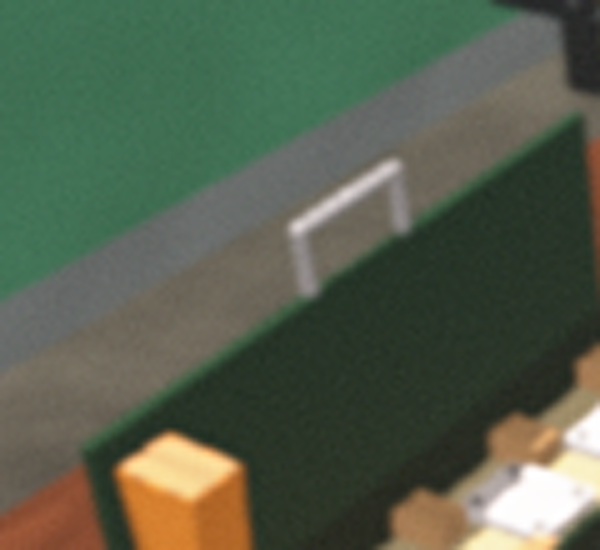

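```bash
python3 - <<'E'
from h import *
for i in range(30): camera("side")
E
python3 lid.py pics/v3.png | tail -1
python3 - <<'E'
from plates import *
c=shot("wrist"); cv2.imwrite("pics/w.png",c["img"]);np.save("t.npy",c,allow_pickle=True)
for i,roi in enumerate([(272,150,320,204),(340,160,392,220)]):
    d=dots(c,.045,roi); W,m,wh,ang=fit(c,d,.045); print(len(d),W.round(4).tolist(),m,wh,ang)
E
```

```text
26.95
4 [[0.5825, -0.1495], [0.5799, -0.1074], [0.6329, -0.1465], [0.6302, -0.1043]] [ 0.60637782 -0.12691132] (50.47065734863281, 42.324928283691406) 3.523677349090576
4 [[0.5924, -0.0476], [0.5909, -0.0057], [0.6423, -0.0459], [0.6408, -0.0038]] [ 0.61661371 -0.02577083] (49.964691162109375, 42.11547088623047) 1.9923866987228394
```

View pics/v3.png

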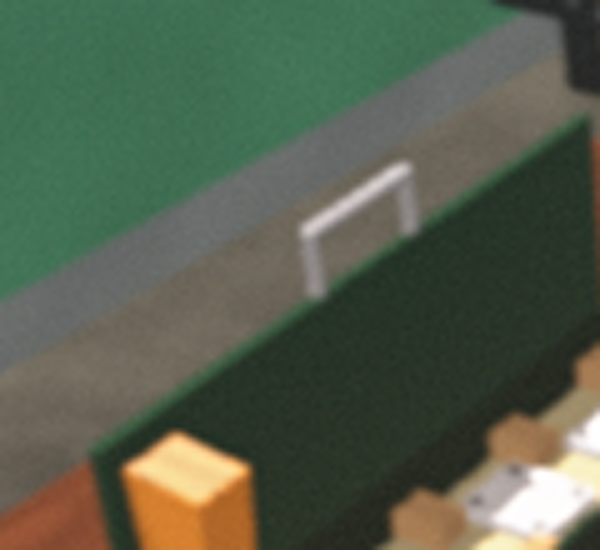

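View pics/w.png

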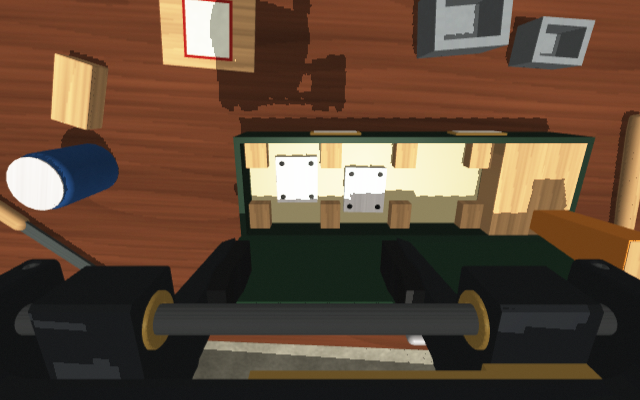

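Run:
```python
from h import *
def bar(im):
    b=im.astype(int)[115:150,225:280]; w=(b.min(-1)>150); ys,xs=np.nonzero(w); return xs.mean()+225,ys.mean()+115,len(xs)
for k in range(6):
    for i in range(12): c=camera("side")
    print(read_state()["clock"],bar(c["img"]))
cv2.imwrite("pics/v4.png",cv2.resize(c["img"][90:270,180:350],None,fx=3.3,fy=3.3,interpolation=cv2.INTER_CUBIC))
```

```text
27.6 (np.float64(251.0958904109589), np.float64(129.86301369863014), 73)
28.2 (np.float64(251.56944444444446), np.float64(129.63888888888889), 72)
28.8 (np.float64(251.56338028169014), np.float64(129.61971830985917), 71)
29.4 (np.float64(251.56338028169014), np.float64(129.61971830985917), 71)
30.0 (np.float64(251.58333333333334), np.float64(129.58333333333334), 72)
30.6 (np.float64(251.47222222222223), np.float64(129.65277777777777), 72)
```

View pics/v4.png

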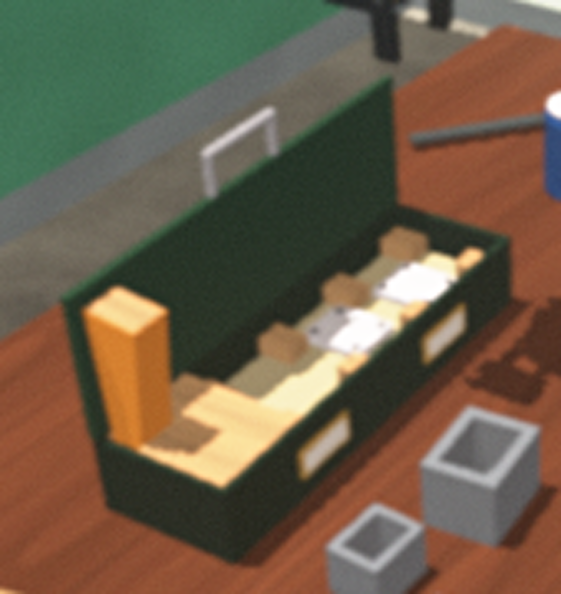

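Run:
```python
from plates import *
print(row([0.6064,-0.1269,0.09],Rtool(93.4)))
```

```text
[np.float64(0.213), np.float64(-0.0294), np.float64(0.0286), np.float64(-0.35), np.float64(0.05), np.float64(-0.02)]
```

Request:
carry_out([
  [0.05,-0.029,0.029,-0.4,0,0],
  [0.1,-0.029,0.029,-0.4,0,0],
  [0.15,-0.029,0.029,-0.4,0,0],
  [0.2,-0.029,0.029,-0.4,0,0],
  [0.213,-0.029,0.029,-0.4,0,0],
], jaw=0.87, squeeze=35)

```text
clock: 31.1
eef_pos: [0.6034, -0.1258, 0.0845]
eef_rot: [-0.02, 0.709, 0.022, 0.705]
contact_force: [-1.1, 0.0, -0.1]
opening: 0.0771
```

Run:
```python
from plates import *
s=read_state();print(s["eef_pos"],s["opening"],s["clock"],s["contact_force"])
print(row([0.6064,-0.1269,0.0145],Rtool(93.4)))
c=shot("wrist"); cv2.imwrite("pics/x.png",c["img"])
```

```text
[ 0.60337073 -0.12577819  0.08447961] 0.07713692270351027 31.1 [-1.10929528  0.04205406 -0.10053504]
[np.float64(0.07), np.float64(-0.0015), np.float64(0.0034), np.float64(0.03), np.float64(-0.36), np.float64(-0.15)]
```

View pics/x.png

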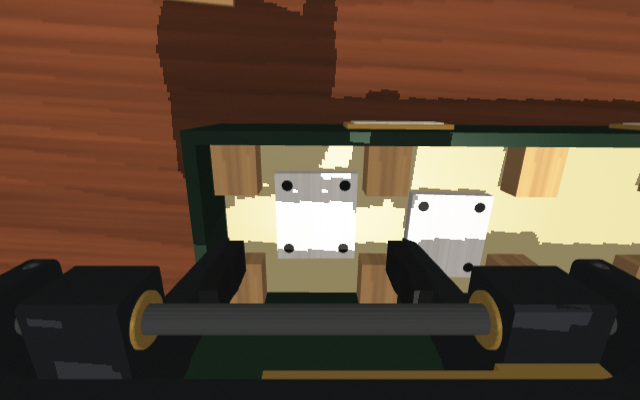

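Request:
carry_out([
  [0.02,-0.0015,0.003,0,-0.3,0],
  [0.04,-0.0015,0.003,0,-0.3,0],
  [0.055,-0.0015,0.003,0,-0.3,0],
  [0.065,-0.0015,0.003,0,-0.3,0],
  [0.066,-0.0015,0.003,0,-0.3,0],
])

```text
clock: 31.65
eef_pos: [0.6032, -0.1262, 0.0146]
eef_rot: [-0.02, 0.709, 0.023, 0.704]
contact_force: [0.3, 0.4, 0.6]
opening: 0.0768
```

Run:
```python
from plates import *
s=read_state();print(s["eef_pos"],s["opening"],s["clock"],s["contact_force"])
print(row([0.6064,-0.1269,0.0145],Rtool(93.4)))
c=shot("wrist"); cv2.imwrite("pics/y.png",c["img"])
```

```text
[ 0.60324917 -0.12618046  0.01457506] 0.07678804761105278 31.65 [0.25007592 0.38300083 0.5558885 ]
[np.float64(0.0), np.float64(-0.0009), np.float64(0.0031), np.float64(0.04), np.float64(-0.4), np.float64(-0.26)]
```

View pics/y.png

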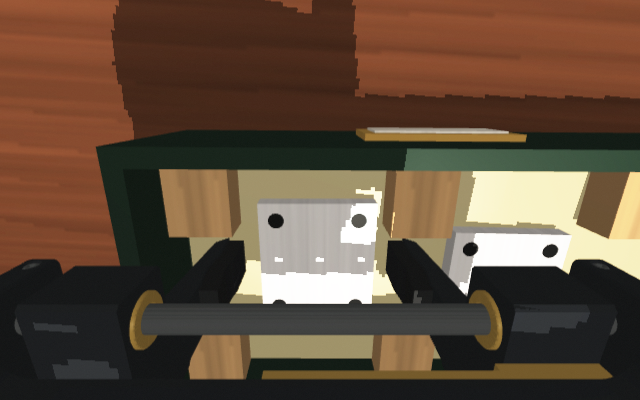

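Request:
carry_out([
  [0.001,0,0.001,0,-0.4,0],
  [0.001,0,0.001,0,-0.4,0],
  [0.001,0,0.001,0,-0.4,0],
  [0.001,0,0.001,0,-0.4,0],
], jaw=0)

```text
clock: 32.1
eef_pos: [0.6056, -0.1263, 0.0154]
eef_rot: [-0.02, 0.706, 0.023, 0.708]
contact_force: [0.5, 0.7, 3.1]
opening: 0.0591
```

Run:
```python
from plates import *
s=read_state();print(s["eef_pos"],s["opening"],s["clock"],s["contact_force"])
T=pose(); print(T.round(4))
np.save("gA.npy",T)
print(row(T[:3,3]+[0,0,.12],Rtool(93.4)))
```

```text
[ 0.60563947 -0.1263473   0.01542473] 0.0591089227921522 32.1 [0.47074122 0.69061699 3.10756112]
[[ 0.0026 -0.0599  0.9982  0.6056]
 [ 0.004   0.9982  0.0599 -0.1263]
 [-1.      0.0038  0.0029  0.0154]
 [ 0.      0.      0.      1.    ]]
[np.float64(-0.12), np.float64(0.0005), np.float64(0.0003), np.float64(0.03), np.float64(0.16), np.float64(-0.22)]
```

Request:
carry_out([
  [-0.03,0,0,0,0,0],
  [-0.07,0,0,0,0,0],
  [-0.11,0,0,0,0,0],
  [-0.12,0,0,0,0,0],
  [-0.12,-0.02,-0.03,0,0,0],
])

```text
clock: 32.6
eef_pos: [0.5809, -0.1479, 0.1384]
eef_rot: [-0.021, 0.703, 0.023, 0.711]
contact_force: [-0.4, 0.8, -2.6]
opening: 0.0589
```

Run:
```python
from plates import *
s=read_state();print(s["eef_pos"],s["opening"],s["clock"],s["contact_force"])
c=shot("wrist"); cv2.imwrite("pics/z.png",c["img"])
t=shot("top"); print("offcut",px2w(t,[[482,191],[468,205],[495,180]],.035),"tin",px2w(t,[[495,142]],.11))
print(row([0.4069,-0.260,0.10],Rtool(88.2)))
```

```text
[ 0.58090622 -0.14792843  0.1383915 ] 0.05890063638741853 32.6 [-0.36961123  0.76467744 -2.62551234]
offcut [[ 0.49964099 -0.43893935  0.035     ]
 [ 0.46078004 -0.4005052   0.035     ]
 [ 0.53060635 -0.47474532  0.035     ]] tin [[ 0.61139212 -0.44743945  0.11      ]]
[np.float64(0.0339), np.float64(-0.1003), np.float64(-0.1728), np.float64(5.17), np.float64(-0.04), np.float64(-0.2)]
```

View pics/z.png

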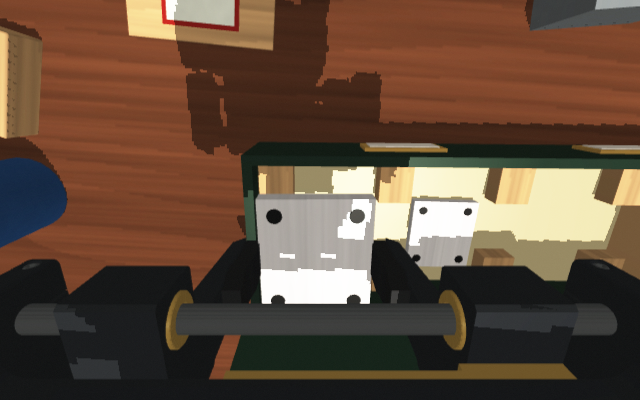

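```bash
cat >> plates.py <<'E'
def inhand(name="pics/ih.png",tx=-0.0296,roi=(235,185,400,240)):
    c=camera("wrist"); c2=dict(c); c2["cam_to_world"]=c["T_tool_cam"]
    d=dots(c,0,roi,name,th=90)
    M=c["T_tool_cam"]; q=np.c_[(d[:,0]-c["cx"])/c["fx"],-(d[:,1]-c["cy"])/c["fy"],-np.ones(len(d))]@M[:3,:3].T
    t=(tx-M[0,3])/q[:,0]; return d, M[:3,3]+t[:,None]*q
E
python3 - <<'E'
from plates import *
d,P=inhand(); print(d.round(1).tolist(),P.round(4).tolist(), pose().round(3)[:3,3])
E
```

```text
[[386.8, 239.0]] [[-0.0296, 0.0362, -0.0118]] [ 0.574 -0.149  0.134]
```

Run:
```python
from plates import *
d,P=inhand(roi=(262,202,372,236)); print(d.round(1).tolist(),P.round(4).tolist(), pose().round(3)[:3,3])
```

```text
Traceback (most recent call last):
  File "plates.py", line 17, in inhand
    M=c["T_tool_cam"]; q=np.c_[(d[:,0]-c["cx"])/c["fx"],-(d[:,1]-c["cy"])/c["fy"],-np.ones(len(d))]@M[:3,:3].T
                                ~^^^^^
IndexError: too many indices for array: array is 1-dimensional, but 2 were indexed
```

View pics/ih.png

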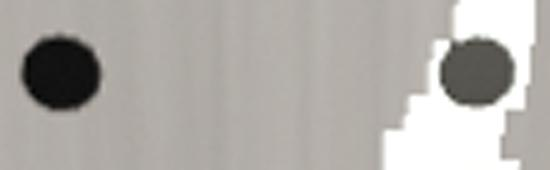

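```bash
sed -i 's/<900/<2500/' plates.py
python3 - <<'E'
from plates import *
d,P=inhand(roi=(262,202,372,236)); print(d.round(1).tolist(),P.round(4).tolist())
v=P[0]-P[1]; print("centre y,z",P.mean(0)[1], P.mean(0)[2]+.025, "dot sep",np.linalg.norm(v), "tilt",np.degrees(np.arctan2(v[2],v[1])))
T=pose();print(T[:3,3],row([0.4069,-0.260,0.06],Rtool(88.2)))
E
```

```text
[[356.7, 216.0]] [[-0.0296, 0.0201, -0.0244]]Traceback (most recent call last):
  File "<stdin>", line 3, in <module>
IndexError: index 1 is out of bounds for axis 0 with size 1
```

```bash
sed -i 's/<2500/<5000/' plates.py
python3 - <<'E'
from plates import *
d,P=inhand(roi=(262,202,372,236)); print(d.round(1).tolist(),P.round(4).tolist())
v=P[0]-P[1]; print("centre y,z",P.mean(0)[1], P.mean(0)[2]+.025, "dot sep",np.linalg.norm(v), "tilt",np.degrees(np.arctan2(v[2],v[1])))
T=pose();print(T[:3,3],row([0.4069,-0.260,0.06],Rtool(88.2)))
E
```

```text
[[273.8, 216.2], [356.7, 216.0]] [[-0.0296, -0.0219, -0.0243], [-0.0296, 0.0201, -0.0244]]
centre y,z -0.0009007377453945815 0.0006300093237048034 dot sep 0.041963554147894086 tilt 179.84096134714096
[ 0.57621275 -0.14823151  0.13406361] [np.float64(0.0733), np.float64(-0.1018), np.float64(-0.1758), np.float64(5.22), np.float64(0.08), np.float64(-0.27)]
```

Run:
```python
from plates import *
print(row([0.47,-0.25,0.17],Rtool(88.2)))
```

```text
[np.float64(-0.0366), np.float64(-0.0951), np.float64(-0.112), np.float64(5.22), np.float64(0.08), np.float64(-0.27)]
```

Request:
carry_out([
  [-0.037,-0.095,-0.112,5.2,0,-0.3],
  [-0.037,-0.095,-0.112,5.2,0,-0.3],
  [-0.037,-0.095,-0.112,5.2,0,-0.3],
  [-0.037,-0.095,-0.112,5.2,0,-0.3],
  [-0.037,-0.095,-0.112,5.2,0,-0.3],
])

```text
clock: 33.4
eef_pos: [0.4701, -0.2505, 0.1705]
eef_rot: [0.012, 0.706, -0.012, 0.708]
contact_force: [0.0, -0.7, -0.6]
opening: 0.0589
```

Run:
```python
from plates import *
s=read_state();print(s["eef_pos"],s["opening"],s["clock"],s["qd"].round(3))
c=shot("wrist"); cv2.imwrite("pics/aa.png",c["img"]); np.save("aa.npy",c,allow_pickle=True)
```

```text
[ 0.47013938 -0.25045611  0.17046969] 0.05894809869650168 33.4 [ 0.037  0.019 -0.     0.009 -0.001  0.003]
```

View pics/aa.png

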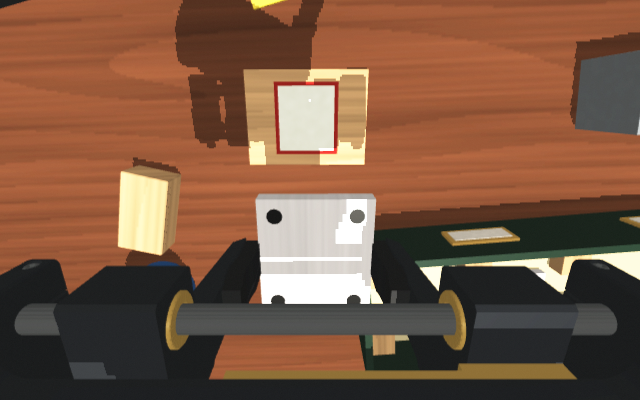

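Run:
```python
from plates import *
c=np.load("aa.npy",allow_pickle=True).item(); b=c["img"].astype(int)
red=(b[...,2]>110)&(b[...,1]<60)&(b[...,0]<70); m=np.zeros_like(red); m[75:160,268:345]=red[75:160,268:345]
k=rect(m); r=wrect(c,k,.004); print(k.min(0),k.max(0),r); B=cv2.boxPoints(r); print(B)
print("place hover",row([0.4071,-0.2591,0.04],Rtool(88.2)))
```

```text
[274.  82.] [337. 153.] ((407.2637939453125, -259.8402404785156), (67.58927917480469, 74.63323974609375), 88.10005950927734)
[[ 368.84726 -292.3791 ]
 [ 443.43948 -294.85352]
 [ 445.68033 -227.30139]
 [ 371.0881  -224.82697]]
place hover [np.float64(0.13), np.float64(-0.0115), np.float64(-0.0633), np.float64(-0.02), np.float64(0.1), np.float64(-0.01)]
```

Request:
carry_out([
  [0.03,-0.0115,-0.063,0,0,0],
  [0.07,-0.0115,-0.063,0,0,0],
  [0.11,-0.0115,-0.063,0,0,0],
  [0.14,-0.0115,-0.063,0,0,0],
  [0.15,-0.0115,-0.063,0,0,0],
])

```text
clock: 33.95
eef_pos: [0.4054, -0.2558, 0.0158]
eef_rot: [0.012, 0.709, -0.009, 0.705]
contact_force: [-0.6, -0.2, -1.7]
opening: 0.0587
```

Run:
```python
from plates import *
s=read_state();print(s["eef_pos"],s["opening"],s["clock"],s["contact_force"])
d,P=inhand(roi=(262,202,372,236)); print(P.mean(0)[1:]+[0,.025])
print("place",row([0.4069,-0.2591,-0.0145],Rtool(88.1)))
```

```text
[ 0.40535593 -0.25582977  0.01580127] 0.05874774213824459 33.95 [-0.60587505 -0.22248385 -1.70257759]
[-0.02192775  0.0007841 ]
place [np.float64(0.0305), np.float64(-0.003), np.float64(0.0014), np.float64(0.18), np.float64(-0.24), np.float64(-0.26)]
```

Request:
carry_out([
  [0.005,-0.003,0.0015,0.2,-0.2,-0.2],
  [0.012,-0.003,0.0015,0.2,-0.2,-0.2],
  [0.02,-0.003,0.0015,0.2,-0.2,-0.2],
  [0.026,-0.003,0.0015,0.2,-0.2,-0.2],
  [0.029,-0.003,0.0015,0.2,-0.2,-0.2],
])

```text
clock: 34.5
eef_pos: [0.407, -0.2591, -0.0132]
eef_rot: [0.012, 0.707, -0.012, 0.707]
contact_force: [-0.1, -0.3, -1.2]
opening: 0.059
```

Run:
```python
from plates import *
s=read_state();print(s["eef_pos"],s["opening"],s["clock"],s["contact_force"])
print("place",row([0.4069,-0.2591,-0.0145],Rtool(88.1)))
```

```text
[ 0.40701926 -0.25914541 -0.01320866] 0.05904604006902048 34.5 [-0.07013047 -0.27393887 -1.15365115]
place [np.float64(0.0013), np.float64(0.0), np.float64(-0.0001), np.float64(-0.02), np.float64(-0.04), np.float64(-0.06)]
```

Request:
carry_out([
  [0.0015,0,0,0,0,0],
  [0.0015,0,0,0,0,0],
])

```text
clock: 34.7
eef_pos: [0.4069, -0.2592, -0.0147]
eef_rot: [0.012, 0.707, -0.012, 0.707]
contact_force: [0.2, -0.3, -1.2]
opening: 0.0591
```

Request:
carry_out([
  [0,0,0,0,0,0],
  [0,0,0,0,0,0],
  [0,0,0,0,0,0],
  [-0.03,0,0,0,0,0],
  [-0.07,0,0,0,0,0],
], jaw=0.87)

```text
clock: 35.2
eef_pos: [0.405, -0.2579, 0.054]
eef_rot: [0.013, 0.709, -0.01, 0.705]
contact_force: [0.5, -0.5, 0.3]
opening: 0.0767
```

Run:
```python
from plates import *
s=read_state();print(s["eef_pos"],s["opening"],s["clock"],s["contact_force"])
print(row([0.46,-0.25,0.17],Rtool(90)))
print(row([0.58,-0.05,0.23],Rtool(92)))
```

```text
[ 0.40496461 -0.25785032  0.05400243] 0.07674034767313484 35.2 [ 0.54275271 -0.48728752  0.25622608]
[np.float64(-0.1162), np.float64(0.0102), np.float64(0.0541), np.float64(-1.94), np.float64(-0.29), np.float64(-0.24)]
[np.float64(-0.176), np.float64(0.2144), np.float64(0.167), np.float64(-3.94), np.float64(-0.29), np.float64(-0.24)]
```

Now up to a viewpoint that shows both the pile and the second plate.

Request:
carry_out([
  [-0.05,0.01,0.02,0,0,0],
  [-0.1,0.01,0.054,-2,0,0],
  [-0.116,0.01,0.054,-2,0,0],
  [-0.116,0.01,0.054,-2,0,0],
  [-0.116,0.01,0.054,-2,0,0],
])

```text
clock: 35.7
eef_pos: [0.46, -0.2502, 0.17]
eef_rot: [0.001, 0.709, 0.002, 0.706]
contact_force: [0.0, 0.8, -0.6]
opening: 0.0766
```

Run:
```python
from plates import *
s=read_state();print(s["eef_pos"],s["opening"],s["clock"],s["contact_force"])
c=shot("wrist"); cv2.imwrite("pics/bb.png",c["img"]); np.save("bb.npy",c,allow_pickle=True)
```

```text
[ 0.45996165 -0.25018851  0.16999033] 0.07659788346988135 35.7 [ 0.04207022  0.75778255 -0.55198724]
```

View pics/bb.png

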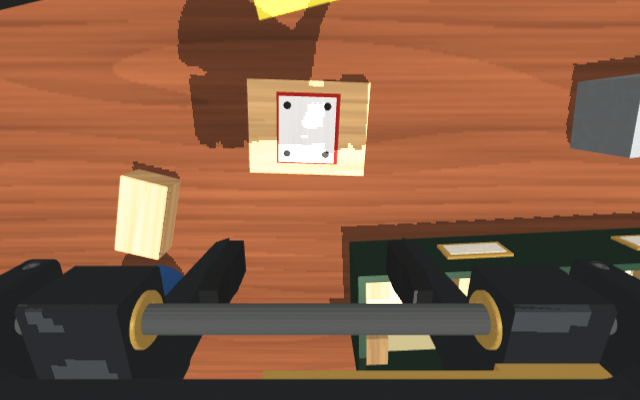

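Run:
```python
from plates import *
c=np.load("bb.npy",allow_pickle=True).item()
d=dots(c,0,(279,97,336,162),th=110); print(d.round(1).tolist()); W,m,wh,ang=fit(c,d,.014); print(W.round(4).tolist(),m,wh,ang)
print(row([0.58,-0.05,0.25],Rtool(92)))
```

```text
[[286.8, 104.8], [327.2, 106.2], [286.3, 153.0], [326.3, 152.3]]
[[0.3819, -0.2807], [0.3832, -0.2386], [0.432, -0.2826], [0.4312, -0.2389]] [ 0.4070867  -0.26019541] (43.606441497802734, 50.1361083984375) 88.27459716796875
[np.float64(-0.0813), np.float64(0.1999), np.float64(0.1209), np.float64(-1.94), np.float64(-0.39), np.float64(-0.31)]
```

Plate A lies at (0.4071, -0.2602) with yaw about -1.8°, almost exactly on the target. Next is plate B.

Request:
carry_out([
  [-0.08,0.2,0.121,-2,0,0],
  [-0.08,0.2,0.121,-2,0,0],
  [-0.08,0.2,0.121,-2,0,0],
  [-0.08,0.2,0.121,-2,0,0],
  [-0.08,0.2,0.121,-2,0,0],
])

```text
clock: 36.25
eef_pos: [0.5789, -0.0482, 0.2464]
eef_rot: [-0.01, 0.711, 0.015, 0.703]
contact_force: [0.7, -0.5, 0.5]
opening: 0.0765
```

Run:
```python
from plates import *
s=read_state();print(s["eef_pos"],s["opening"],s["clock"],s["contact_force"])
c=shot("wrist"); cv2.imwrite("pics/cc.png",c["img"]); np.save("cc.npy",c,allow_pickle=True)
t=shot("side"); cv2.imwrite("pics/cc2.png",t["img"])
```

```text
[ 0.57890922 -0.04821719  0.24637701] 0.07653649068549688 36.25 [ 0.70334589 -0.48947958  0.53955312]
```

View pics/cc.png

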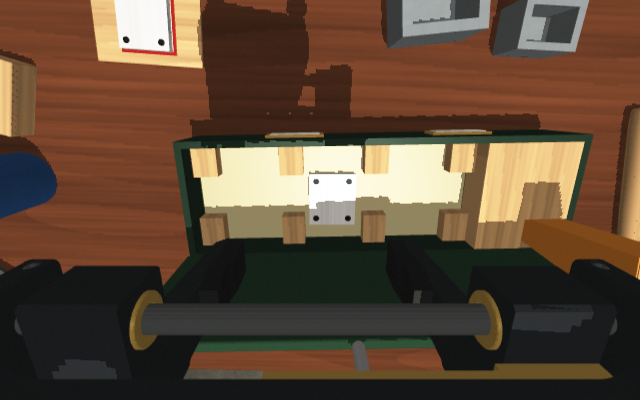

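View pics/cc2.png

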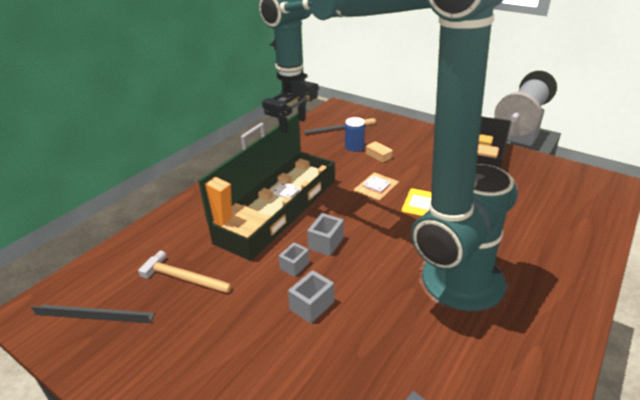

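Run:
```python
from plates import *
c=np.load("cc.npy",allow_pickle=True).item()
d=dots(c,0,(311,174,354,223),th=100,name="pics/dd.png"); print(d.round(1).tolist()); W,m,wh,ang=fit(c,d,.045); print(W.round(4).tolist(),m,wh,ang)
print(row([0.6166,-0.0258,0.075],Rtool(92)))
```

```text
[[315.7, 181.2], [348.5, 181.1], [315.7, 217.8], [347.4, 217.9]]
[[0.5924, -0.0473], [0.5909, -0.0055], [0.6422, -0.0456], [0.6408, -0.0036]] [ 0.6165889 -0.0254965] (49.999935150146484, 42.10866928100586) 2.131909132003784
[np.float64(0.1732), np.float64(0.0173), np.float64(0.0368), np.float64(0.32), np.float64(-0.36), np.float64(-0.42)]
```

Request:
carry_out([
  [0.05,0.017,0.037,0.3,-0.4,-0.4],
  [0.1,0.017,0.037,0.3,-0.4,-0.4],
  [0.15,0.017,0.037,0.3,-0.4,-0.4],
  [0.165,0.017,0.037,0.3,-0.4,-0.4],
  [0.173,0.017,0.037,0.3,-0.4,-0.4],
])

```text
clock: 36.85
eef_pos: [0.6101, -0.0266, 0.0675]
eef_rot: [-0.012, 0.711, 0.013, 0.702]
contact_force: [-0.5, -0.5, -0.3]
opening: 0.0767
```

Run:
```python
from plates import *
s=read_state();print(s["eef_pos"],s["opening"],s["clock"],s["contact_force"])
print(row([0.6160,-0.0256,0.0145],Rtool(92.1)))
```

```text
[ 0.61011343 -0.02663545  0.06754799] 0.07672407902298367 36.85 [-0.4814002  -0.48070067 -0.28236461]
[np.float64(0.053), np.float64(0.0007), np.float64(0.0066), np.float64(-0.12), np.float64(-0.73), np.float64(-0.09)]
```

Request:
carry_out([
  [0.015,0.0007,0.0065,0,-0.7,0],
  [0.03,0.0007,0.0065,0,-0.7,0],
  [0.042,0.0007,0.0065,0,-0.7,0],
  [0.05,0.0007,0.0065,0,-0.7,0],
  [0.052,0.0007,0.0065,0,-0.7,0],
])

```text
clock: 37.35
eef_pos: [0.6155, -0.0258, 0.0149]
eef_rot: [-0.012, 0.708, 0.013, 0.706]
contact_force: [-0.6, -0.0, -0.1]
opening: 0.0764
```

Run:
```python
from plates import *
s=read_state();print(s["eef_pos"],s["opening"],s["clock"],s["contact_force"])
print(row([0.6160,-0.0256,0.0145],Rtool(92.1)))
```

```text
[ 0.61545018 -0.02582337  0.01488191] 0.07639867388519081 37.35 [-0.6474451  -0.04282959 -0.05709121]
[np.float64(0.0004), np.float64(0.0002), np.float64(0.0006), np.float64(-0.13), np.float64(-0.08), np.float64(-0.09)]
```

Request:
carry_out([
  [0,0,0,0,0,0],
  [0,0,0,0,0,0],
  [0,0,0,0,0,0],
  [0,0,0,0,0,0],
], jaw=0)

```text
clock: 37.75
eef_pos: [0.6162, -0.0258, 0.0158]
eef_rot: [-0.012, 0.707, 0.013, 0.707]
contact_force: [0.4, 1.1, 1.7]
opening: 0.0588
```

Request:
carry_out([
  [-0.03,0,0,0,0,0],
  [-0.07,0,0,0,0,0],
  [-0.11,0,0,0,0,0],
  [-0.12,0,0,0,0,0],
  [-0.13,-0.01,-0.03,0,0,0],
])

```text
clock: 38.25
eef_pos: [0.5898, -0.0365, 0.1475]
eef_rot: [-0.012, 0.705, 0.013, 0.709]
contact_force: [-1.2, -1.1, -1.8]
opening: 0.0586
```

Run:
```python
from plates import *
s=read_state();print(s["eef_pos"],s["opening"],s["clock"],s["contact_force"])
print(row([0.46,-0.25,0.17],Rtool(88.1)))
```

```text
[ 0.58979731 -0.03648217  0.14746446] 0.05860171067453161 38.25 [-1.17625437 -1.05408931 -1.79186307]
[np.float64(-0.0236), np.float64(-0.2087), np.float64(-0.1372), np.float64(3.95), np.float64(0.32), np.float64(-0.08)]
```

Request:
carry_out([
  [-0.024,-0.209,-0.137,4,0.3,0],
  [-0.024,-0.209,-0.137,4,0.3,0],
  [-0.024,-0.209,-0.137,4,0.3,0],
  [-0.024,-0.209,-0.137,4,0.3,0],
  [-0.024,-0.209,-0.137,4,0.3,0],
])

```text
clock: 38.75
eef_pos: [0.4582, -0.2512, 0.1692]
eef_rot: [0.013, 0.707, -0.011, 0.707]
contact_force: [0.7, -1.0, -1.2]
opening: 0.0588
```

Run:
```python
from plates import *
s=read_state();print(s["eef_pos"],s["opening"],s["clock"],s["contact_force"])
for i in range(4): camera("top")
c=shot("wrist"); cv2.imwrite("pics/ee.png",c["img"])
d,P=inhand(roi=(262,200,372,238)); print(d.round(1).tolist(),P.round(4).tolist()); print("c",P.mean(0)[1:]+[0,.025])
```

```text
[ 0.4581852  -0.25121484  0.16923775] 0.05875222708727066 38.75 [ 0.71382638 -1.0358816  -1.21369366]
[[273.8, 215.7]] [[-0.0296, -0.0219, -0.0245]]
c [-0.02187383  0.00049605]
```

View pics/ee.png

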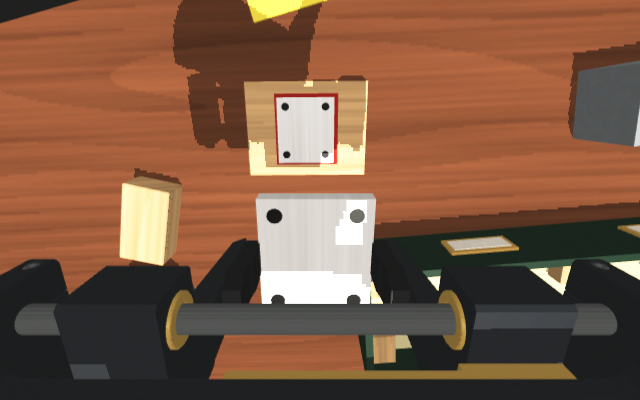

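Run:
```python
from plates import *
print("place hover",row([0.4066,-0.2593,0.02],Rtool(88.2)))
```

```text
place hover [np.float64(0.1494), np.float64(-0.0123), np.float64(-0.0529), np.float64(-0.13), np.float64(-0.06), np.float64(-0.16)]
```

Request:
carry_out([
  [0.03,-0.012,-0.053,0,0,0],
  [0.07,-0.012,-0.053,0,0,0],
  [0.11,-0.012,-0.053,0,0,0],
  [0.14,-0.012,-0.053,0,0,0],
  [0.145,-0.012,-0.053,0,0,0],
])

```text
clock: 39.55
eef_pos: [0.4037, -0.2551, 0.02]
eef_rot: [0.014, 0.71, -0.008, 0.704]
contact_force: [-0.4, 0.6, -2.0]
opening: 0.0589
```

Run:
```python
from plates import *
s=read_state();print(s["eef_pos"],s["opening"],s["clock"],s["contact_force"])
print("place",row([0.4066,-0.2593,-0.004],Rtool(88.2)))
```

```text
[ 0.40366487 -0.25508591  0.02002439] 0.05893449465685111 39.55 [-0.41848004  0.6045638  -1.98755033]
place [np.float64(0.024), np.float64(-0.0043), np.float64(0.0033), np.float64(0.0), np.float64(-0.48), np.float64(-0.46)]
```

Request:
carry_out([
  [0.005,-0.0043,0.0033,0,-0.5,-0.5],
  [0.01,-0.0043,0.0033,0,-0.5,-0.5],
  [0.016,-0.0043,0.0033,0,-0.5,-0.5],
  [0.02,-0.0043,0.0033,0,-0.5,-0.5],
  [0.0225,-0.0043,0.0033,0,-0.5,-0.5],
])

```text
clock: 40.05
eef_pos: [0.4072, -0.2596, -0.0022]
eef_rot: [0.011, 0.707, -0.012, 0.707]
contact_force: [-0.1, -0.1, -1.5]
opening: 0.0587
```

Run:
```python
from plates import *
s=read_state();print(s["eef_pos"],s["opening"],s["clock"],s["contact_force"])
print("place",row([0.4066,-0.2593,-0.004],Rtool(88.2)))
```

```text
[ 0.40715337 -0.25958682 -0.0021696 ] 0.058676980186165024 40.05 [-0.13062602 -0.07396465 -1.52681131]
place [np.float64(0.0018), np.float64(0.0003), np.float64(-0.0006), np.float64(0.01), np.float64(0.07), np.float64(0.07)]
```

Request:
carry_out([
  [0.001,0.0003,-0.0005,0,0,0],
  [0.002,0.0003,-0.0005,0,0,0],
  [0.002,0.0003,-0.0005,0,0,0],
])

```text
clock: 40.35
eef_pos: [0.4067, -0.2595, -0.004]
eef_rot: [0.011, 0.707, -0.012, 0.708]
contact_force: [0.4, -0.1, -2.2]
opening: 0.0586
```

Request:
carry_out([
  [0,0,0,0,0,0],
  [0,0,0,0,0,0],
  [0,0,0,0,0,0],
  [-0.03,0,0,0,0,0],
  [-0.07,0,0,0,0,0],
], jaw=0.87)

```text
clock: 40.85
eef_pos: [0.4046, -0.2579, 0.0646]
eef_rot: [0.012, 0.708, -0.011, 0.706]
contact_force: [0.2, 0.1, -0.2]
opening: 0.0769
```

Run:
```python
from plates import *
s=read_state();print(s["eef_pos"],s["opening"],s["clock"],s["contact_force"])
print(row([0.46,-0.25,0.17],Rtool(90)))
```

```text
[ 0.40455571 -0.25787329  0.06461004] 0.07694250445986019 40.85 [ 0.23404543  0.13264472 -0.1631163 ]
[np.float64(-0.1056), np.float64(0.0098), np.float64(0.0548), np.float64(-1.81), np.float64(-0.18), np.float64(-0.1)]
```

Request:
carry_out([
  [-0.05,0.01,0.02,0,0,0],
  [-0.1,0.01,0.055,-2,0,0],
  [-0.106,0.01,0.055,-2,0,0],
  [-0.106,0.01,0.055,-2,0,0],
  [-0.106,0.01,0.055,-2,0,0],
])

```text
clock: 41.35
eef_pos: [0.4597, -0.2495, 0.1699]
eef_rot: [-0.001, 0.708, 0.002, 0.706]
contact_force: [0.6, 0.1, -0.8]
opening: 0.0768
```

Run:
```python
from plates import *
s=read_state();print(s["eef_pos"],s["opening"],s["clock"],s["contact_force"])
for i in range(4): camera("top")
c=shot("wrist"); cv2.imwrite("pics/ff.png",c["img"]); np.save("ff.npy",c,allow_pickle=True)
cv2.imwrite("pics/ff1.png",cv2.resize(c["img"][60:190,230:390],None,fx=5,fy=5,interpolation=cv2.INTER_CUBIC))
d=dots(c,0,(279,90,336,160),th=110); print(d.round(1).tolist()); W,m,wh,ang=fit(c,d,.024); print(W.round(4).tolist(),m,wh,ang)
s=shot("side"); cv2.imwrite("pics/ff2.png",s["img"])
```

```text
[ 0.45967038 -0.24954239  0.16989172] 0.07678258594596735 41.35 [ 0.61516883  0.06716081 -0.83663231]
[[284.5, 106.5], [326.5, 107.8], [284.2, 156.3]]
[[0.3815, -0.2809], [0.3827, -0.2387], [0.4318, -0.2826]] [ 0.39865457 -0.26739497] (32.27700424194336, 65.87725830078125) 48.15547180175781
```

View pics/ff1.png

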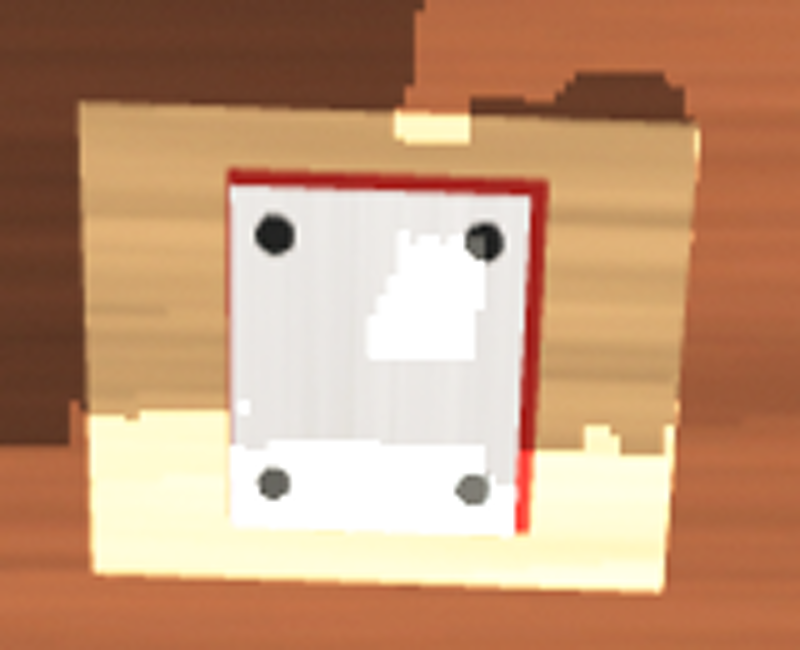

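View pics/ff2.png

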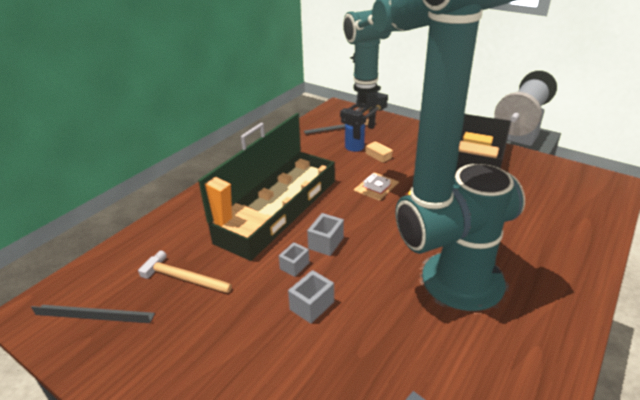

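Run:
```python
from plates import *
print(row([0.58,0.23,0.27],Rtool(93.1,20)))
```

```text
[np.float64(-0.1003), np.float64(0.4794), np.float64(0.122), np.float64(-2.94), np.float64(-20.32), np.float64(0.31)]
```

Request:
carry_out([
  [-0.15,0.05,0,-3,-5,0],
  [-0.15,0.3,0.06,-3,-10,0],
  [-0.15,0.3,0.06,-3,-20,0],
  [-0.15,0.48,0.12,-3,-20,0],
  [-0.15,0.48,0.12,-3,-20,0],
])

```text
clock: 42.15
eef_pos: [0.5025, -0.0455, 0.268]
eef_rot: [-0.017, 0.575, 0.019, 0.818]
contact_force: [0.8, -1.2, 0.3]
opening: 0.0769
```

Run:
```python
from plates import *
print(read_state()["eef_pos"],row([0.58,0.23,0.27],Rtool(93.1,20)))
```

```text
[ 0.50247667 -0.04553764  0.26796383] [np.float64(0.0276), np.float64(0.2712), np.float64(0.0872), np.float64(-0.07), np.float64(-0.28), np.float64(0.34)]
```

Request:
carry_out([
  [0.01,0.27,0.08,0,0,0],
  [0.01,0.27,0.08,0,0,0],
  [0.01,0.27,0.08,0,0,0],
  [0.01,0.27,0.08,0,0,0],
  [0.01,0.27,0.08,0,0,0],
])

```text
clock: 42.65
eef_pos: [0.5598, 0.199, 0.2819]
eef_rot: [-0.017, 0.576, 0.019, 0.817]
contact_force: [1.3, -0.3, 0.3]
opening: 0.0766
```

Run:
```python
from plates import *
s=read_state();print(s["eef_pos"],s["clock"])
for i in range(6): camera("top")
c=shot("wrist"); cv2.imwrite("pics/gg.png",c["img"]); np.save("gg.npy",c,allow_pickle=True); print(pose().round(4))
cv2.imwrite("pics/gg2.png",cv2.resize(c["img"][130:270,260:400],None,fx=4,fy=4,interpolation=cv2.INTER_CUBIC))
```

```text
[0.55978053 0.19895286 0.28185312] 42.65
[[ 0.3362 -0.0493  0.9405  0.5597]
 [ 0.0111  0.9988  0.0484  0.1954]
 [-0.9417 -0.0058  0.3364  0.2817]
 [ 0.      0.      0.      1.    ]]
```

View pics/gg.png

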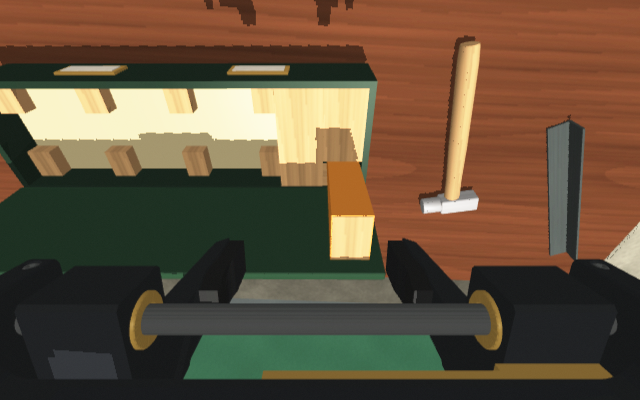

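View pics/gg2.png

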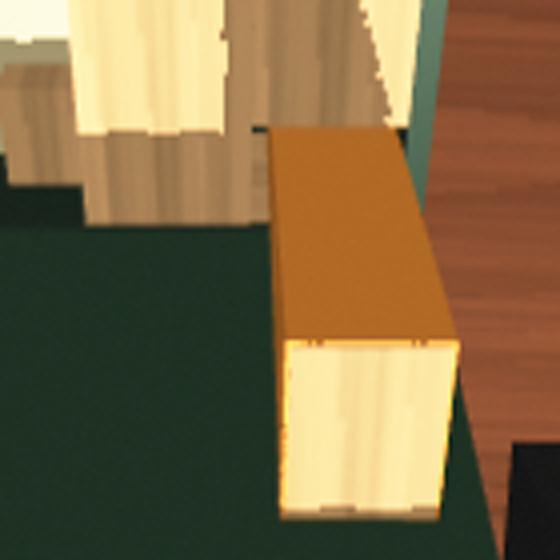

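Run:
```python
from plates import *
c=np.load("gg.npy",allow_pickle=True).item()
a=np.radians(3.1); Rz=R.from_euler('z',a).as_matrix(); ch=np.array([.6055,.029,0])
for z in (.204,.207):
    P=px2w(c,[[331,215.5],[374.8,215.5],[370,259.5],[330.2,258.8]],z); L=(P-ch)@Rz; print(z,(L*1000).round(1).tolist()); print(P[:2].mean(0),np.linalg.norm(P[0]-P[1]),np.linalg.norm(P[0]-P[3]))
P=px2w(c,[[327,161.8],[359.5,162]],.08); print(((P-ch)@Rz*1000).round(1))
```

```text
0.204 [[12.4, 182.0, 204.0], [12.3, 222.6, 204.0], [72.7, 224.5, 204.0], [71.8, 182.8, 204.0]]
[0.60691959 0.23165338 0.204     ] 0.04054745248734229 0.05935678677236014
0.207 [[9.9, 181.8, 207.0], [9.8, 221.8, 207.0], [69.3, 223.7, 207.0], [68.4, 182.6, 207.0]]
[0.6044026  0.23106212 0.207     ] 0.039977567641255936 0.05852254118555016
[[ 27.3 181.4  80. ]
 [ 27.6 223.1  80. ]]
```

Run:
```python
from plates import *
M=Rtool(93.1,24); g=np.array([.6496,.2343,.1416])
print(M[:,0]); print("pre",row(g-.09*M[:,0],M));
```

```text
[ 0.40614145  0.02199583 -0.91354546]
pre [np.float64(0.0728), np.float64(0.0345), np.float64(0.0324), np.float64(-0.13), np.float64(-4.34), np.float64(0.41)]
```

Request:
carry_out([
  [0.02,0.0345,0.02,0,-4.3,0.4],
  [0.05,0.0345,0.03,0,-4.3,0.4],
  [0.073,0.0345,0.032,0,-4.3,0.4],
  [0.073,0.0345,0.032,0,-4.3,0.4],
], jaw=0.78, squeeze=45)

```text
clock: 43.4
eef_pos: [0.6111, 0.2292, 0.2189]
eef_rot: [-0.014, 0.548, 0.02, 0.836]
contact_force: [-0.9, -0.1, -0.6]
opening: 0.0688
```

Run:
```python
from plates import *
M=Rtool(93.1,24); g=np.array([.6496,.2343,.1416])
print(read_state()["eef_pos"],read_state()["opening"]); print("grasp",row(g,M)); 
c=shot("wrist"); cv2.imwrite("pics/hh.png",c["img"])
```

```text
[0.61107061 0.22924214 0.21894037] 0.06884239778286834
grasp [np.float64(0.0864), np.float64(0.0033), np.float64(0.0046), np.float64(-0.23), np.float64(-0.43), np.float64(0.22)]
```

View pics/hh.png

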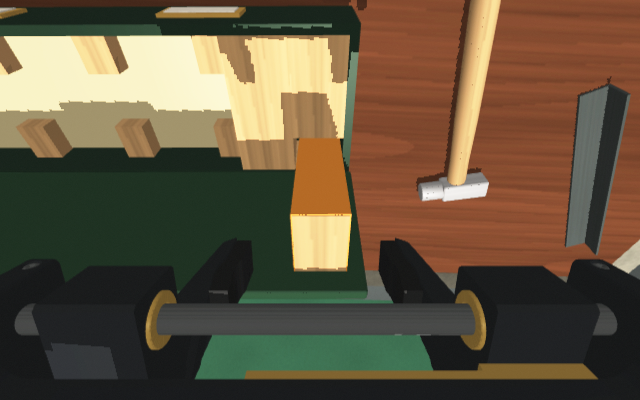

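Request:
carry_out([
  [0.025,0.0035,0.004,-0.2,-0.4,0.2],
  [0.05,0.0035,0.0045,-0.2,-0.4,0.2],
  [0.07,0.0035,0.0045,-0.2,-0.4,0.2],
  [0.083,0.0035,0.0045,-0.2,-0.4,0.2],
  [0.086,0.0035,0.0045,-0.2,-0.4,0.2],
])

```text
clock: 43.95
eef_pos: [0.6501, 0.234, 0.1439]
eef_rot: [-0.014, 0.544, 0.022, 0.839]
contact_force: [-0.4, 0.5, 0.9]
opening: 0.0688
```

Run:
```python
from plates import *
M=Rtool(93.1,24); g=np.array([.6496,.2343,.1416]); s=read_state()
print(s["eef_pos"],s["opening"],s["contact_force"]); print("grasp",row(g,M)); 
c=shot("wrist"); cv2.imwrite("pics/ii.png",c["img"])
c=shot("side"); cv2.imwrite("pics/ii2.png",cv2.resize(c["img"][90:270,180:350],None,fx=3.3,fy=3.3))
```

```text
[0.65012493 0.23401009 0.14385018] 0.06877021469409463 [-0.41581976  0.5431993   0.87025068]
grasp [np.float64(0.0018), np.float64(0.0003), np.float64(-0.0014), np.float64(-0.11), np.float64(0.07), np.float64(0.02)]
```

View pics/ii.png

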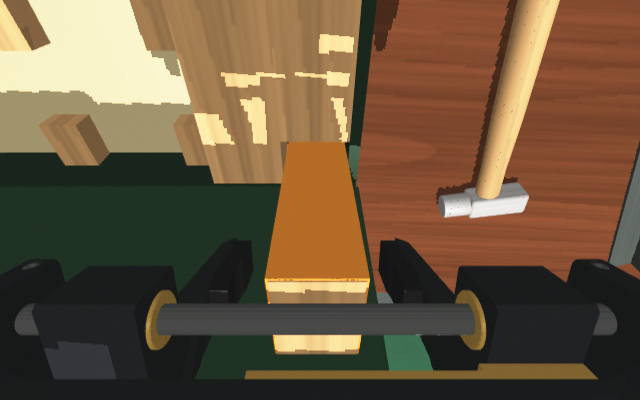

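View pics/ii2.png

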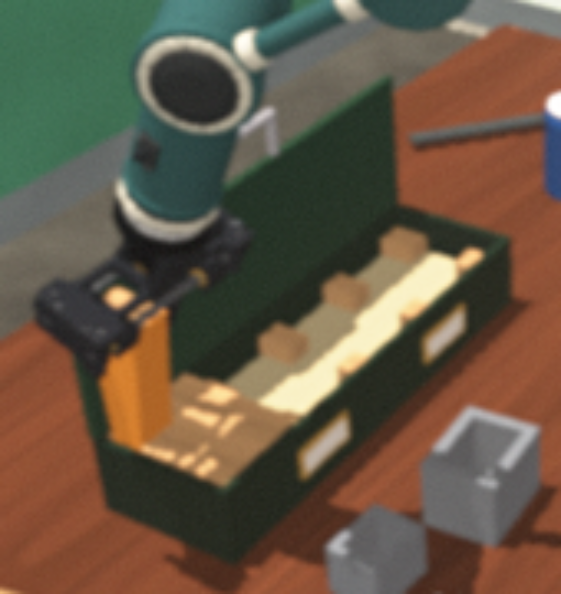

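Request:
carry_out([
  [0,0,0,0,0,0],
  [0,0,0,0,0,0],
  [0,0,0,0,0,0],
  [0,0,0,0,0,0],
  [0,0,0,0,0,0],
], jaw=0)

```text
clock: 44.55
eef_pos: [0.6507, 0.2349, 0.1458]
eef_rot: [-0.014, 0.543, 0.023, 0.839]
contact_force: [-0.8, -0.6, 3.6]
opening: 0.0395
```

Run:
```python
from plates import *
s=read_state(); print(s["eef_pos"],s["opening"],s["contact_force"])
T=pose(); a=np.radians(3.1); up=np.array([-.118*np.cos(a),-.118*np.sin(a),.993])
for L in (.03,.065): print(row(T[:3,3]+L*up,T[:3,:3]))
print(row(T[:3,3]+.075*up+[-.06,0,0],T[:3,:3]))
np.save("g2.npy",T)
```

```text
[0.65072204 0.23487209 0.1458406 ] 0.03948344998545366 [-0.83456828 -0.57611348  3.61992438]
[np.float64(-0.0286), np.float64(0.0), np.float64(0.009), np.float64(0.0), np.float64(0.0), np.float64(0.0)]
[np.float64(-0.062), np.float64(0.0001), np.float64(0.0195), np.float64(0.0), np.float64(0.0), np.float64(0.0)]
[np.float64(-0.0961), np.float64(0.0033), np.float64(-0.0322), np.float64(0.0), np.float64(0.0), np.float64(0.0)]
```

Request:
carry_out([
  [-0.0145,0,0.0045,0,0,0],
  [-0.0286,0,0.009,0,0,0],
  [-0.046,0,0.0145,0,0,0],
  [-0.062,0,0.0195,0,0,0],
  [-0.066,0,0.02,0,0,0],
])

```text
clock: 45.05
eef_pos: [0.6431, 0.235, 0.2186]
eef_rot: [-0.013, 0.541, 0.023, 0.841]
contact_force: [0.9, 0.6, -1.7]
opening: 0.0395
```

Run:
```python
from plates import *
s=read_state(); print(s["eef_pos"],s["opening"],s["contact_force"],s["clock"])
c=shot("wrist"); cv2.imwrite("pics/jj.png",c["img"])
c=shot("side"); cv2.imwrite("pics/jj2.png",cv2.resize(c["img"][90:270,180:350],None,fx=3.3,fy=3.3))
T0=np.load("g2.npy"); 
print(row(T0[:3,3]+[-.08,0,.075],T0[:3,:3]))
```

```text
[0.64311322 0.23498489 0.21860343] 0.039489658151237284 [ 0.91483348  0.59357106 -1.74961124] 45.05
[np.float64(-0.0337), np.float64(0.0041), np.float64(-0.0631), np.float64(-0.02), np.float64(0.12), np.float64(-0.05)]
```

View pics/jj2.png

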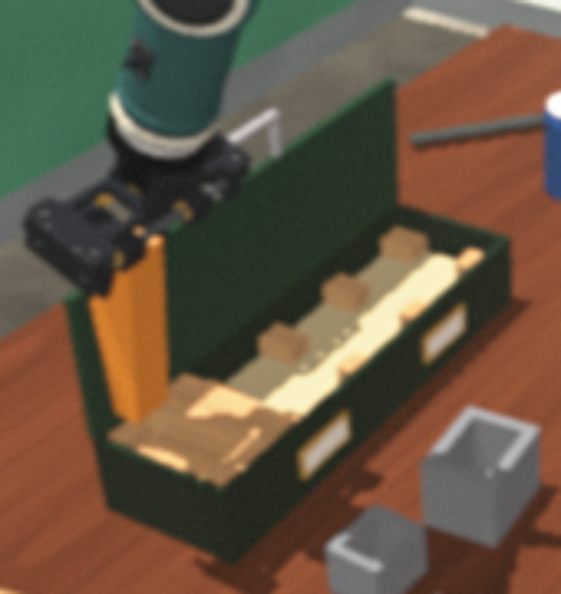

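View pics/jj.png

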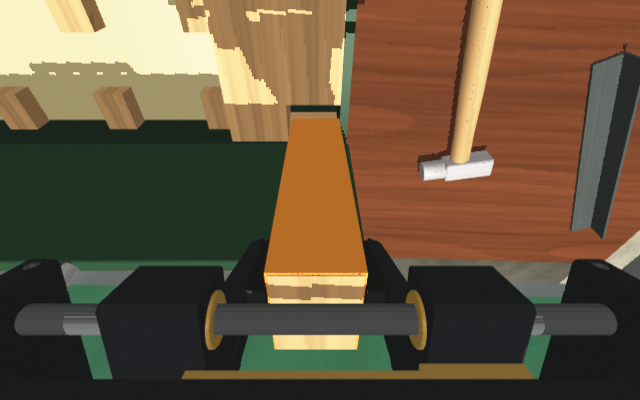

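Run:
```python
from plates import *
c=shot("wrist"); im=c["img"].astype(int); T=c["cam_to_world"]@np.linalg.inv(c["T_tool_cam"])
o=(im[...,2]>140)&(im[...,2]<215)&(im[...,0]<70)&(im[...,1]>70)&(im[...,1]<130); o[:,:250]=0;o[:,380:]=0
k=rect(o); print(k.min(0),k.max(0)); q=cv2.approxPolyDP(k.astype(np.int32)[:,None],3,True)[:,0]; print(q.tolist())
```

```text
[264. 118.] [367. 273.]
[[292, 118], [264, 272], [367, 272], [339, 121]]
```

```bash
cat > wt.py <<'E'
from plates import *
from scipy.optimize import least_squares
def wedge_in_tool():
    c=shot("wrist"); im=c["img"].astype(int); T=c["cam_to_world"]@np.linalg.inv(c["T_tool_cam"])
    o=(im[...,2]>120)&(im[...,2]<220)&(im[...,0]<80)&(im[...,1]>60)&(im[...,1]<135)&(im[...,2]-im[...,0]>80); o[:,:250]=0;o[:,380:]=0
    o=cv2.morphologyEx(o.astype(np.uint8),cv2.MORPH_OPEN,np.ones((3,3)))
    k=rect(o); q=k
    foot=k[k[:,1]<k[:,1].min()+2]; top=k[k[:,1]>k[:,1].max()-2]
    obs=np.array([[foot[:,0].min(),k[:,1].min()],[foot[:,0].max()+1,k[:,1].min()],[top[:,0].min(),k[:,1].max()+1],[top[:,0].max()+1,k[:,1].max()+1]])
    Mi=np.linalg.inv(c["T_tool_cam"])
    # flat face quad: foot corners, top corners; unknown: foot mid (x,y,z) tool, pitch
    def proj(p):
        e=np.array([-np.cos(p[3]),0,np.sin(p[3])]) # wedge up axis in tool
        f=np.array(p[:3]); P=np.array([f+[0,-.02,0],f+[0,.02,0],f+[0,-.02,0]+.17*e,f+[0,.02,0]+.17*e])
        q=P@Mi[:3,:3].T+Mi[:3,3]; return np.c_[c["cx"]-c["fx"]*q[:,0]/q[:,2],c["cy"]+c["fy"]*q[:,1]/q[:,2]]
    r=least_squares(lambda p:(proj(p)-obs).ravel(),[0.08,0,-.02,0.3])
    p=r.x; e=np.array([-np.cos(p[3]),0,np.sin(p[3])]); xw=np.array([np.sin(p[3]),0,np.cos(p[3])])
    # wedge frame in tool: x=xw (thickness), z=e
    fc=p[:3]+.012*xw
    return T,fc,np.c_[xw,np.array([0,1,0]),e],obs,r.fun
if __name__=="__main__":
    T,fc,W,obs,res=wedge_in_tool()
    print(obs.tolist(),res.round(1)); print("foot tool",fc.round(4)); 
    Rw=T[:3,:3]@W; print("foot world",T[:3,:3]@fc+T[:3,3],"wedge z",Rw[:,2].round(3),"wedge x",Rw[:,0].round(3))
    np.save("wit.npy",dict(fc=fc,W=W))
    # stand: upright wedge yaw 0
    Rt=W.T  # tool in world when wedge axes = world
    for h in (.10,.05,.012): print(h,row(np.array([0.404,0.2054,h])-Rt@fc,Rt,T))
E
python3 wt.py
```

```text
[[291.0, 118.0], [339.0, 118.0], [264.0, 274.0], [367.0, 274.0]] [ 1.1 -0.   0.2 -0.  -0.4 -0.1 -0.3  0.1]
foot tool [ 0.0959 -0.0008 -0.0555]
foot world [0.63036229 0.23309078 0.10447228] wedge z [-0.115 -0.007  0.993] wedge x [0.992 0.053 0.115]
0.1 [np.float64(-0.0822), np.float64(-0.0168), np.float64(-0.1986), np.float64(2.82), np.float64(6.61), np.float64(-1.16)]
0.05 [np.float64(-0.0366), np.float64(-0.0168), np.float64(-0.2192), np.float64(2.82), np.float64(6.61), np.float64(-1.16)]
0.012 [np.float64(-0.002), np.float64(-0.0169), np.float64(-0.2347), np.float64(2.82), np.float64(6.61), np.float64(-1.16)]
```

Request:
carry_out([
  [-0.035,-0.002,-0.03,0,2,0],
  [-0.06,-0.006,-0.08,1,4,-0.5],
  [-0.082,-0.017,-0.199,2.8,6.6,-1.2],
  [-0.082,-0.017,-0.199,2.8,6.6,-1.2],
  [-0.082,-0.017,-0.199,2.8,6.6,-1.2],
])

```text
clock: 45.75
eef_pos: [0.4232, 0.2043, 0.2039]
eef_rot: [-0.001, 0.593, -0.001, 0.805]
contact_force: [-0.6, 0.4, -2.0]
opening: 0.0398
```

```bash
python3 - <<'E'
from plates import *
for i in range(3): camera("top")
E
python3 wt.py
python3 - <<'E'
from plates import *
s=read_state(); print(s["eef_pos"],s["opening"],s["contact_force"],s["clock"])
c=shot("wrist"); cv2.imwrite("pics/kk.png",c["img"])
c=shot("side"); cv2.imwrite("pics/kk2.png",cv2.resize(c["img"][90:290,180:370],None,fx=3,fy=3))
E
```

```text
[[369.0, 12.0], [380.0, 12.0], [363.0, 241.0], [380.0, 241.0]] [-20.    4.2  21.9   4.2 -16.9  -4.6  14.8  -4.5]
foot tool [ 0.098   0.0443 -0.1393]
foot world [0.32151191 0.2489261  0.06988296] wedge z [0.881 0.002 0.473] wedge x [ 0.473 -0.002 -0.881]
0.1 [np.float64(-0.075), np.float64(-0.044), np.float64(-0.0721), np.float64(0.16), np.float64(-61.75), np.float64(0.05)]
0.05 [np.float64(-0.0273), np.float64(-0.0439), np.float64(-0.0871), np.float64(0.16), np.float64(-61.75), np.float64(0.05)]
0.012 [np.float64(0.009), np.float64(-0.0438), np.float64(-0.0984), np.float64(0.16), np.float64(-61.75), np.float64(0.05)]
[0.42683738 0.20566013 0.20636832] 0.039479767595965054 [-0.36311216  0.53588153 -1.76284582] 45.95
```

View pics/kk2.png

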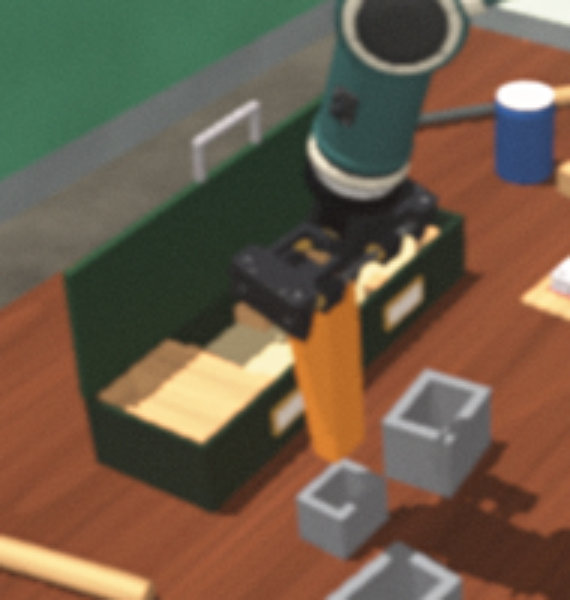

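View pics/kk.png

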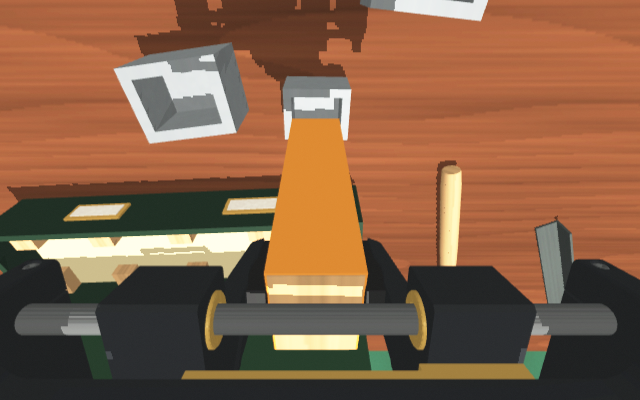

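```bash
cat > st.py <<'E'
from plates import *
T=pose(); p=np.radians(17.9); fc=np.array([.0959,-.0008,-.0555])
W=np.c_[[np.sin(p),0,np.cos(p)],[0,1,0],[-np.cos(p),0,np.sin(p)]]
print("foot",T[:3,:3]@fc+T[:3,3],"wedge z",(T[:3,:3]@W)[:,2].round(3))
Rt=W.T
for h in (.10,.05,.03,.010): print(h,row(np.array([0.404,0.2054,h])-Rt@fc,Rt,T))
s=read_state(); print(s["contact_force"],s["opening"],s["clock"])
E
python3 st.py
python3 - <<'E'
from plates import *
c=shot("wrist"); a=cv2.resize(c["img"][60:180,250:390],None,fx=5,fy=5,interpolation=cv2.INTER_CUBIC); cv2.imwrite("pics/ll.png",a)
for P in [(.38,.1723,.05),(.38,.2385,.05),(.4323,.1723,.05)]: print(w2px(c,P))
E
```

```text
foot [0.4043216  0.20509833 0.09923069] wedge z [0.006 0.001 1.   ]
0.1 [np.float64(-0.0011), np.float64(0.0002), np.float64(-0.0006), np.float64(0.02), np.float64(-0.32), np.float64(0.06)]
0.05 [np.float64(0.0465), np.float64(0.0002), np.float64(-0.0157), np.float64(0.02), np.float64(-0.32), np.float64(0.06)]
0.03 [np.float64(0.0656), np.float64(0.0003), np.float64(-0.0218), np.float64(0.02), np.float64(-0.32), np.float64(0.06)]
0.01 [np.float64(0.0847), np.float64(0.0003), np.float64(-0.0278), np.float64(0.02), np.float64(-0.32), np.float64(0.06)]
[-0.39833232 -0.37679794 -1.70089969] 0.03962114074304262 46.05
[[281.631869    87.19549643]]
[[350.62882941  87.23716751]]
[[284.82554593 138.09141003]]
```

View pics/ll.png

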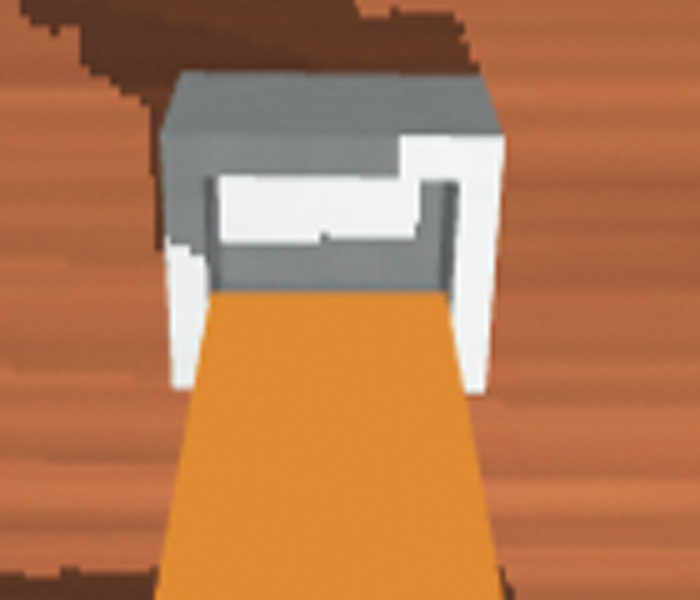

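Request:
carry_out([
  [0.02,0,-0.007,0,-0.3,0],
  [0.045,0,-0.015,0,-0.3,0],
  [0.06,0,-0.02,0,-0.3,0],
  [0.073,0,-0.024,0,-0.3,0],
  [0.08,0,-0.0265,0,-0.3,0],
])

```text
clock: 46.6
eef_pos: [0.4276, 0.2056, 0.1219]
eef_rot: [-0.001, 0.589, -0.001, 0.808]
contact_force: [0.1, -0.2, -2.9]
opening: 0.0397
```

```bash
python3 st.py
```

```text
foot [0.40403307 0.20460405 0.01365358] wedge z [0.002 0.002 1.   ]
0.1 [np.float64(-0.0824), np.float64(0.0004), np.float64(0.0261), np.float64(-0.03), np.float64(-0.13), np.float64(0.13)]
0.05 [np.float64(-0.0347), np.float64(0.0005), np.float64(0.0108), np.float64(-0.03), np.float64(-0.13), np.float64(0.13)]
0.03 [np.float64(-0.0157), np.float64(0.0006), np.float64(0.0047), np.float64(-0.03), np.float64(-0.13), np.float64(0.13)]
0.01 [np.float64(0.0033), np.float64(0.0006), np.float64(-0.0014), np.float64(-0.03), np.float64(-0.13), np.float64(0.13)]
[ 0.14481845 -0.19103573 -2.90118053] 0.0396735410539538 46.6
```

Request:
carry_out([
  [0.002,0,-0.001,0,0,0],
  [0.004,0,-0.0015,0,0,0],
  [0.005,0,-0.0018,0,0,0],
  [0.005,0,-0.0018,0,0,0],
])

```text
clock: 47.0
eef_pos: [0.4279, 0.2059, 0.1173]
eef_rot: [-0.0, 0.589, -0.001, 0.808]
contact_force: [0.3, -1.0, -2.5]
opening: 0.0393
```

```bash
python3 st.py | sed -n '1p;6p'
```

```text
foot [0.40446486 0.20492423 0.00896666] wedge z [0.001 0.002 1.   ]
[ 0.34685685 -0.97148047 -2.45403091] 0.03929345196584128 47.0
```

Request:
carry_out([
  [0.001,0,-0.0003,0,0,0],
  [0.002,0,-0.0006,0,0,0],
  [0.002,0,-0.0006,0,0,0],
])

```text
clock: 47.3
eef_pos: [0.4284, 0.2061, 0.1157]
eef_rot: [-0.0, 0.589, -0.001, 0.808]
contact_force: [0.1, -0.4, 0.5]
opening: 0.0399
```

Request:
carry_out([
  [0,0,0,0,0,0],
  [0,0,0,0,0,0],
  [0,0,0,0,0,0],
  [-0.03,0,0,0,0,0],
  [-0.07,0,0,0,0,0],
], jaw=0.75)

```text
clock: 47.8
eef_pos: [0.4051, 0.205, 0.1805]
eef_rot: [-0.001, 0.591, -0.002, 0.807]
contact_force: [0.5, 0.0, 0.7]
opening: 0.0661
```

Run:
```python
from plates import *
s=read_state(); print(s["eef_pos"],s["opening"],s["contact_force"],s["clock"])
c=shot("wrist"); cv2.imwrite("pics/mm.png",c["img"])
c=shot("side"); cv2.imwrite("pics/mm2.png",c["img"])
```

```text
[0.40510274 0.20503477 0.18051065] 0.06606645172164241 [0.47874491 0.00113102 0.65921973] 47.8
```

View pics/mm.png

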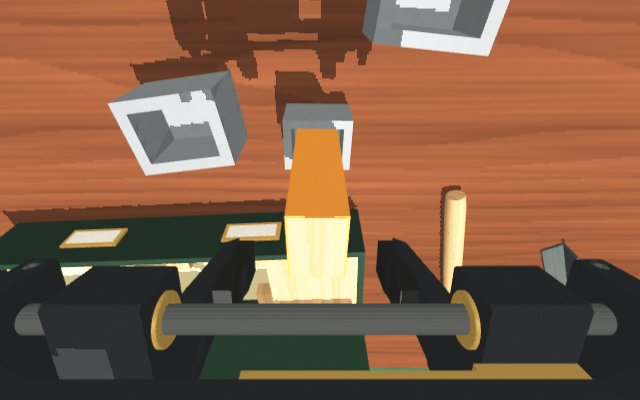

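View pics/mm2.png

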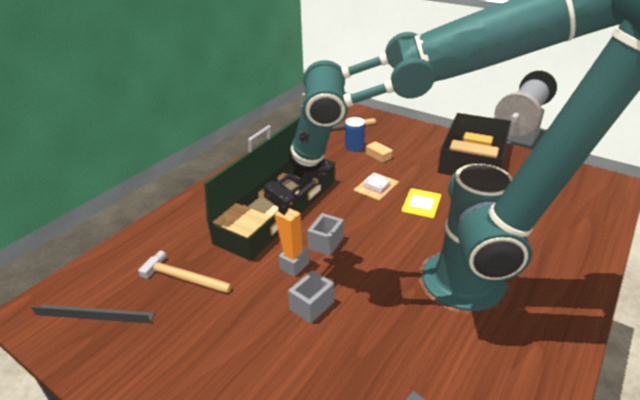

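Request:
carry_out([
  [-0.05,0,0,0,0,0],
  [-0.1,0,0,0,0,0],
  [-0.13,0,0,0,0,0],
  [-0.15,0,0,0,5,0],
  [-0.16,-0.03,0,0,10,0],
])

```text
clock: 48.4
eef_pos: [0.359, 0.1801, 0.3429]
eef_rot: [0.001, 0.653, 0.005, 0.757]
contact_force: [0.2, -0.9, -0.0]
opening: 0.0662
```

Run:
```python
from plates import *
print(read_state()["eef_pos"],row([0.46,-0.25,0.25],Rtool(90)))
```

```text
[0.35900738 0.18012051 0.34289434] [np.float64(0.103), np.float64(-0.4314), np.float64(0.0842), np.float64(0.3), np.float64(8.46), np.float64(-0.48)]
```

Request:
carry_out([
  [0.0,-0.25,0.06,0,8.5,0],
  [0.0,-0.25,0.06,0,8.5,0],
  [0.0,-0.25,0.06,0,8.5,0],
  [0.0,-0.25,0.06,0,8.5,0],
  [0.05,-0.43,0.08,0,8.5,0],
])

```text
clock: 48.9
eef_pos: [0.4162, -0.0654, 0.3389]
eef_rot: [0.001, 0.706, 0.004, 0.708]
contact_force: [0.9, 1.4, 0.4]
opening: 0.066
```

Run:
```python
from plates import *
print(read_state()["eef_pos"],row([0.46,-0.25,0.25],Rtool(90)))
```

```text
[ 0.41618934 -0.06535426  0.33889306] [np.float64(0.0876), np.float64(-0.1855), np.float64(0.0426), np.float64(0.31), np.float64(0.13), np.float64(-0.42)]
```

Request:
carry_out([
  [0.03,-0.185,0.04,0,0,0],
  [0.05,-0.185,0.04,0,0,0],
  [0.087,-0.185,0.043,0,0,0],
  [0.087,-0.185,0.043,0,0,0],
  [0.087,-0.185,0.043,0,0,0],
])

```text
clock: 49.4
eef_pos: [0.4589, -0.252, 0.2459]
eef_rot: [0.003, 0.708, 0.004, 0.706]
contact_force: [-0.1, 1.0, -0.5]
opening: 0.0661
```

Run:
```python
from plates import *
for i in range(300): camera("side")
s=read_state(); print(s["eef_pos"],s["contact_force"],s["clock"])
c=shot("wrist"); cv2.imwrite("pics/nn.png",c["img"])
c=shot("side"); cv2.imwrite("pics/nn2.png",c["img"])
```

```text
[ 0.46039263 -0.2494678   0.25066419] [-0.00861174 -0.75156867 -0.46550495] 64.4
```

View pics/nn.png

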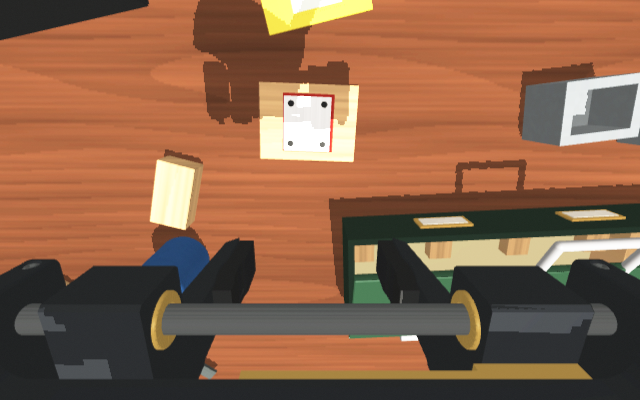

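View pics/nn2.png

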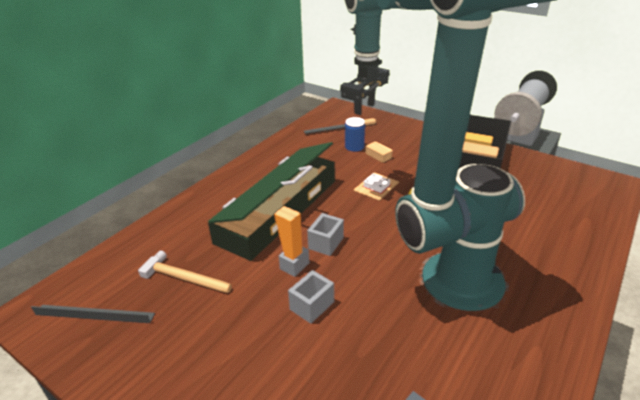

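Run:
```python
from plates import *
def bar(im):
    b=im.astype(int)[150:215,270:330]; w=(b.min(-1)>140)&(b.max(-1)-b.min(-1)<40); ys,xs=np.nonzero(w); return (xs.mean()+270).round(2),(ys.mean()+150).round(2),len(xs)
for k in range(11):
    for i in range(40): c=camera("side")
    print(round(read_state()["clock"],1),bar(c["img"]))
cv2.imwrite("pics/oo2.png",cv2.resize(c["img"][120:290,180:420],None,fx=3.3,fy=3.3,interpolation=cv2.INTER_CUBIC))
c=shot("wrist"); cv2.imwrite("pics/oo.png",c["img"]); np.save("oo.npy",c,allow_pickle=True)
d=dots(c,0,(284,95,332,152),th=110); print(d.round(1).tolist()); W,m,wh,ang=fit(c,d,.024); print(W.round(4).tolist(),m,wh,ang)
c=shot("top"); cv2.imwrite("pics/oo3.png",c["img"])
print(read_state()["clock"])
```

```text
66.5 (np.float64(301.56), np.float64(181.31), 225)
68.5 (np.float64(302.79), np.float64(186.15), 225)
70.5 (np.float64(302.71), np.float64(191.29), 208)
72.5 (np.float64(302.89), np.float64(192.25), 220)
74.5 (np.float64(302.84), np.float64(192.23), 219)
76.5 (np.float64(302.8), np.float64(192.26), 219)
78.5 (np.float64(303.02), np.float64(192.44), 214)
80.5 (np.float64(303.06), np.float64(192.33), 218)
82.5 (np.float64(302.85), np.float64(192.25), 220)
84.5 (np.float64(302.78), np.float64(192.24), 218)
86.5 (np.float64(302.8), np.float64(192.26), 219)
[[290.4, 102.8], [323.7, 104.1], [289.8, 142.9]]
[[0.3816, -0.2811], [0.3829, -0.2391], [0.4316, -0.2829]] [ 0.39866984 -0.26767605] (32.09261703491211, 65.505126953125) 47.97011184692383
86.6
```

View pics/oo2.png

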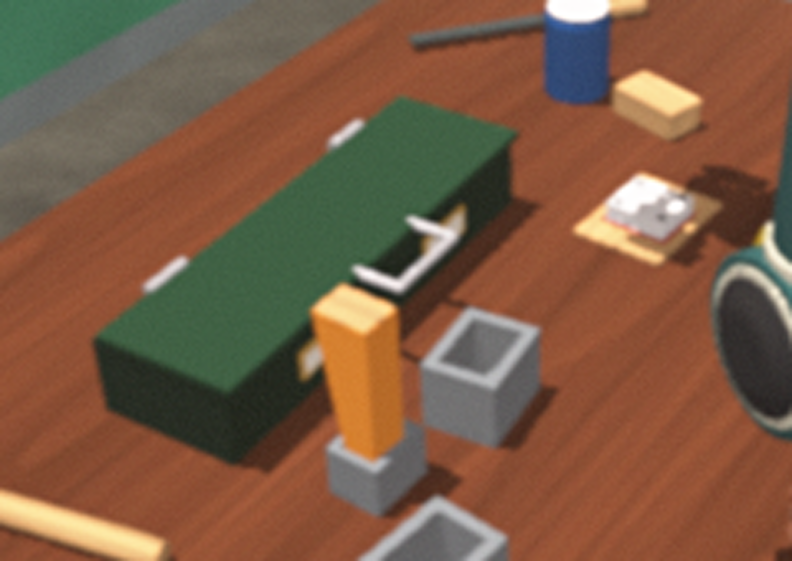

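View pics/oo3.png

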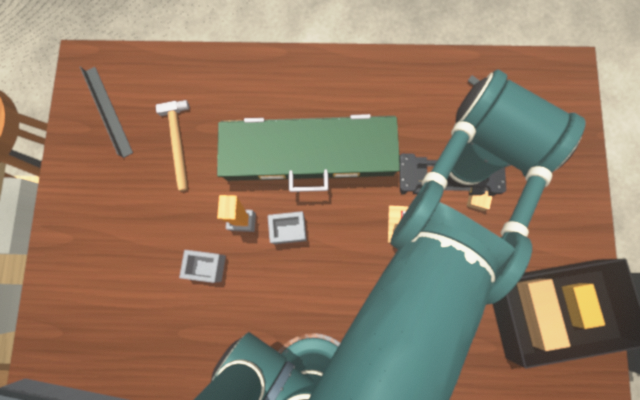

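View pics/oo.png

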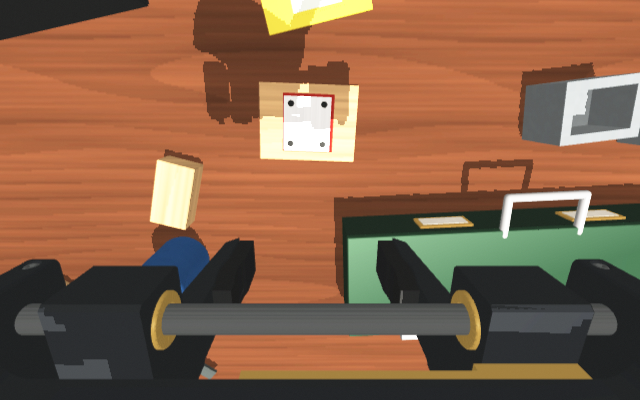

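Run:
```python
from plates import *
def bar(im):
    b=im.astype(int)[150:215,270:330]; w=(b.min(-1)>140)&(b.max(-1)-b.min(-1)<40); ys,xs=np.nonzero(w); return (xs.mean()+270).round(2),(ys.mean()+150).round(2),len(xs)
print("start",bar(cv2.imread("pics/a_side.png")),"now",bar(camera("side")["img"]))
s=read_state(); print(s["contact_force"],s["qd"].round(4),s["clock"])
print(job_done())
```

```text
start (np.float64(302.95), np.float64(192.34), 218) now (np.float64(302.69), np.float64(192.04), 218)
[-0.04590408 -0.33340651 -0.22267982] [-0.0004  0.0005  0.0004 -0.0008  0.0005  0.0007] 86.65
the job is handed in; nothing more can be done
None
```

I opened the lid, propped it with the wedge, and stacked both plates on the outlined rectangle; the third compartment was empty. I then put the wedge back upright in its stand, let the lid creep shut, and handed the job in at about 87 s. `job_done()` gives no verdict, so success is judged only from the checks below.

**Last checks:**
- **Lid:** its handle sits within about 0.3 px of its starting position in the side view, and had not moved since about 72 s.
- **Wedge:** upright and thin end down in the smallest stand, in the same place as at the start in the top and side views.
- **Pile:** the bottom plate's centre measured within 1 mm of the rectangle's. The top plate's dots matched the bottom plate's to about 0.5 mm, with sides about 2° off the world axes, in line with the rectangle. The final fit found only three of the four dots because of glare; those three matched the earlier readings.
- **Bystanders:** the hammer, tin and offcut look unmoved in the pictures; I did not measure them.
- **Robot:** clear of everything, with no contact force beyond sensor noise.

**What disagreed or went wrong:**
- **Fingertips:** they ended about 25 mm short of the reported TCP. The first pinch closed above the handle on nothing; I corrected for the offset and later grasps held first time.
- **Opening reading:** it was about 1–2 mm low (8 mm on the 10 mm bar, 59 mm on the 60 mm plates).
- **Lid arc:** the handle's path ran up to 8 mm outside the computed one, with side loads up to about 35 N.

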